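# Spread a snap ring over the axle of a board turntable

## Robot

A 6-joint arm with a two-finger parallel gripper is mounted at the origin on the work surface. World frame = base frame: x ahead of the robot, y to its left, z up, the work surface at z = 0. Lengths are in mm, angles in degrees, forces in N, time in s.
With the tool pointing down it reaches from about 300 to 850 mm from the base axis. Payload 4.2 kg.
Tool frame: the origin (TCP) lies between the finger pads, 19 mm behind the fingertips; this is the grasp point; z points along the fingers, y is the line along which they close (so a half turn about z gives the same grasp; the last joint's range is limited). The gripper opens to 91 mm and grips with 3 to 60 N. Pads are 32 mm wide; open, the fingers measure 118 mm over their backs; the gripper's body (76 mm by 178 mm) begins 60 mm behind the grasp point.
Start: joints at [-68.468, 18.312, 89.639, -0, 72.044, -1.146], TCP at [221.693, -530.559, 232.776] pointing down, gripper open.
Joint ranges: [-177.97, 177.97], [-48.28, 115.42], [12.27, 149.76], [-77.06, 257.06], [2.81, 150.46], [-146.56, 146.56]. Speed limits (degrees/s): [147.25, 147.25, 180, 180, 180, 180].

## Interface

Orientations are given as [roll, pitch, yaw] about the fixed x, y, z axes, in that order (R = Rz(yaw) Ry(pitch) Rx(roll)).
In Python, from workcell import env, optics gives the robot as it stands. The module is installed in compiled form; this text tells all that it offers.
- The arm moves only by the tool send_rows, never from a script. Its argument "targets" is a list that holds one entry, the list of rows, each a list of 7 numbers: the turn, a rotation vector about the world's x, y, z scaled (see below), then the shift along the world's x, y, z scaled (see below), then the closure, from -1 (fully open) to 1 (shut). In form: [[[rx, ry, rz, x, y, z, gripper], ...]]. A call has 1 to 12 rows; each row shifts and turns the commanded pose from where the row before left it; what a row does not reach is not made up. The controller multiplies each number of a shift by 0.2 m and each number of a turn by pi/2 rad. A row lasts 1/10 s, in which the tool goes at most 50 mm and 8.59 degrees, less where a joint would pass 70% of its speed; a pose out of reach is approached as far as the arm can. A call with a number of a shift or a turn outside -1 to 1 is refused whole. A call with a gripper value outside its range is refused whole. The fingers move at their own pace and stop on an object; "grip_force" is the grip in N (left out, the last holds). Time passes only in rows, so rows that do not move let the fingers close. It gives the time, the measured TCP pose, the force, the opening and the grip force at its end, in the units of the state.
- env.state(): the state, without advancing time (a new reading comes with each control period).
- optics.grab_frame(name): name is "scene" or "top"; returns (picture, depth): 420x560x3 uint8, red, green, blue; 420x560 float32, mm along the optical axis (not along the pixel's ray), 0 where there is no reading.
- optics.camera_info(name): a dict with "camera_matrix" (3x3 intrinsics, pixels), "R" (3x3) and "t" (3): a world point X has camera coordinates R X + t. Camera axes: x right, y down, z forward; pixel columns grow to the right and rows downward; lengths in mm; the calibration is good to about 2 mm. A picture is of the moment at which its call begins. camera_info takes no time and is no camera call.
- env.job_done(): hands the job in; it is judged then, once.
Trained networks look in the newest picture that a camera, given by its name, has taken for a name from the list of things; names that differ only in an ending like _2 or _b are one class to them, and where a whole thing is asked for, a point or a joint stands for the part that bears it (a point fixed in the world has none). Each returns a list of dicts, best first, with "conf" (0 to 1); they miss things now and then, are a little off and sometimes report something else, mostly with a low value. They report only what shows in the picture. A call takes as long as a camera call. They do not tell look-alikes from the thing itself.
- optics.silhouettes(camera, name): "mask" (420x560 bool, what is visible of it) and "at" ([column, row] in pixels, amid what is visible of it).
- optics.place_of(camera, name): "at" ([column, row] in pixels: a listed point, or the origin of a listed thing).
The state is a dict: "time_s": time; "qpos": joint angles; "qvel": joint speeds; "effort": joint torques, N m; "ee_pos": TCP position; "ee_rot": TCP orientation; "force": force on the tool from outside, world axes, zero at the start; "torque": the same for the moment, N m; "gripper_width": finger opening in mm; "gripper_force": force on a finger pad.
Only numpy, scipy, OpenCV 4.12 (cv2) and the standard library are available. Lean on these libraries where they do the work, as an engineer would, in place of code of your own. Each camera call takes 0.05 s, during which the arm holds its last target. There are 200 camera calls.

## Task

Assemble the turntable hub: lay the wide black friction disc flat on the base plate around the axle stub, then the narrower steel washer on top of it. Then take the snap-ring pliers out of their stand by the handles, put the closed tips between the ears of the snap ring lying on its small stand, squeeze the handles fully to spread the ring and lift it off, bring it over the free end of the axle and slide it down until it is level with the groove. Finish while still holding the pliers squeezed, the ring spread around the axle in the middle of the groove, level and carried by the pliers alone (not resting on the washer or leaning on the axle), and leave the red bin, the bottle and the screwdriver alone.

Things in the scene. Friction and masses are not known exactly. Their poses are not given: they have to be found in the camera images.
- hub: Aluminium plate 110 x 110 x 12 mm fixed to the bench, with an upright steel axle stub, diameter 36 mm, in its middle, top 58 mm above the bench (last 4 mm bevelled). A groove, diameter 28 mm, runs round the axle from 30 to 40 mm above the bench. Origin: on the axle's axis at bench height; z up along the axle.
- hub_groove (a point): Point on the axle's axis at mid-height of the groove, 35 mm above the bench.
- hub_top (a point): Centre of the axle's free end, 58 mm above the bench.
- friction_disc: Loose flat black rubber ring (the wide disc), outer diameter 66 mm, hole 42 mm, 8 mm thick, 40 g, lying flat on the bench. Origin: centre of its underside, z up. Grasp it across its outer diameter with the fingertips. Laid on the base plate its underside is 12 mm above the bench.
- washer: Loose flat steel ring (the narrow disc), outer diameter 52 mm, hole 42 mm, 6 mm thick, 35 g, lying flat on the bench; it and the friction disc may swap places. Origin: centre of its underside, z up. Laid on the friction disc its underside is 20 mm above the bench.
- clip_stand: Low wooden block fixed to the bench, 40 x 44 mm, 22 mm high, on which the snap ring lies; a 16 mm pin, 4 mm high, stands up inside the ring. Origin: at bench height on the pin's axis; the block reaches from x -24 to +16 mm, y -22 to +22 mm in its own frame.
- circlip: Dark steel snap ring, 5 mm thick, 42 g, lying flat on the clip stand: a C about 50 mm across with two straight ears that stick out past the block's edge. Two sprung arms turn on a heel piece at local x -23 mm. Origin: ring centre, on its underside (22 mm above the bench); z up, +x points from the centre out through the gap between the ears.
- circlip_mid (a point): Ring centre at mid-thickness (2.5 mm above the circlip's origin). Relaxed, the ring's opening is about 34 mm, too small for the axle. Spread by the pliers' full stroke it is round, 41 mm across, centred here: 2.5 mm clear of the axle all round.
- circlip_gap (a point): Where the plier tips belong: midway between the ears, 35 mm from the ring centre along its +x, at mid-thickness. The ears are 4.5 mm wide and reach from x = 14 to 43 mm. Relaxed, the gap between them is 12 mm wide at x = 42 mm, 16 mm at x = 28 mm; fully spread it is 31 mm. Spreading takes about 5 N at each ear.
- circlip_l (a joint): Opening angle of one arm of the ring (rad): 0 relaxed, about 0.15 when spread by the pliers' full stroke. The ring passes the axle from about 0.06 on, with clearance only near 0.15.
- circlip_r (a joint): Opening angle of the other arm; the two arms always open equally.
- pliers_stand: Blue upright socket fixed to the bench, 51 mm wide, 68 mm high, 35 mm deep on a 90 x 70 x 4 mm foot, in which the pliers stand tips down. Origin: centre of its underside.
- pliers: Snap-ring pliers upright in their stand, tips down, handles up, about 150 g, 135 mm tall. Origin: between the tips, at their lower end (9 mm above the bench in the stand); z up to the handles; the handles are squeezed along y; symmetrical front to back (the ring may be on the +x or -x side). Squeezing the handles spreads both tips outward along y equally; a spring opens the handles again.
- pliers_tips (a point): Midway between the tips, 7.5 mm above the pliers' origin; belongs at circlip_gap before spreading. Tips: 14 mm wide along x, 8 mm over both along y when closed. Each has a V-shaped pocket open outward, centred on this height, 3 mm deep, 10 mm high at the mouth and 5.5 mm at the root, which captures the 5 mm thick ear as the tips spread.
- pliers_grip (a point): Midway between the handle plates, 122 mm above the pliers' origin, 114.5 mm above pliers_tips: put the TCP here, fingers down, closing along the pliers' y. Plates: 16 mm wide, 26 mm high; over their outer faces 59 mm at rest (65 mm at the tops, they splay outward), 31 mm when squeezed to the stop.
- pliers_l (a joint): Squeeze angle of the pliers (rad): 0 at rest, 0.24 at the built-in stop (tips fully spread). The spring is preloaded: up to about 7 N on each handle does not move them, so a grip of 4 to 6 N lifts the pliers with closed tips. Full squeeze with the ring takes about 16 N; 25 to 30 N holds them firmly on the stop.
- parts_bin: Bystander: open red plastic bin, 100 x 150 x 50 mm. Leave alone.
- water_bottle: Bystander: clear bottle, diameter 66 mm, 190 mm tall. Leave alone.
- screwdriver: Bystander: screwdriver lying on the bench. Leave alone.
Not all that is in view belongs to the job. Of the things that look like the pliers, the largest one is meant. There is more than one size of the clip_stand; the one meant has the size given above.

How it is judged (in metres and radians):
On the way, in this order (a step that is already met when the one before it is completed fails the run):
1. the friction disc lies flat on the base plate around the axle, let go (horizontal distance between friction_disc and hub below 0.006 m and z of friction_disc in the frame of hub between 0.01 and 0.0145 m and angle between friction_disc's own z axis and vertical below 0.08 rad and contact force between the fingers and friction_disc below 0.3 N), for 0.2 s.
2. the washer lies flat on the friction disc around the axle, let go (horizontal distance between each of friction_disc, washer and hub below 0.006 m and z of friction_disc in the frame of hub between 0.01 and 0.0145 m and angle between each of friction_disc, washer's own z axis and vertical below 0.08 rad and z of washer in the frame of hub between 0.018 and 0.0225 m and contact force between the fingers and washer below 0.3 N), for 0.2 s.
3. the pliers, held by the fingers, have spread the ring and lifted it off its stand (value of joint each of circlip_l, circlip_r above 0.11 rad and contact force between pliers and circlip above 1 N and contact force between the fingers and pliers above 3 N and z of circlip_mid in the frame of clip_stand above 0.045 m), for 0.2 s.
4. the spread ring is above the free end of the axle (value of joint each of circlip_l, circlip_r above 0.11 rad and contact force between pliers and circlip above 1 N and contact force between the fingers and pliers above 3 N and horizontal distance between circlip_mid and hub below 0.012 m and z of circlip_mid in the frame of hub above 0.056 m), for 0.05 s.
At the end, for the whole second after the job is handed in: Both discs let go, flat and stacked round the axle. Ring within 4.5 mm of the axle's axis and 3.5 mm of mid-groove, tilted under 10 degrees, at rest, opened over 0.11 rad by the pliers held squeezed in the fingers, off the washer, pressing the axle under 4 N; pliers clear of hub and discs (all of step 2 and value of joint each of circlip_l, circlip_r above 0.11 rad and contact force between pliers and circlip above 1 N and contact force between the fingers and pliers above 3 N and horizontal distance between circlip_mid and hub_groove below 0.0045 m and z of circlip_mid in the frame of hub_groove between -0.0035 and 0.0035 m and angle between circlip's own z axis and vertical below 0.17 rad and contact force between circlip and hub below 4 N and contact force between circlip and washer below 0.3 N and contact force between pliers and hub below 1 N and contact force between pliers and washer below 0.5 N and contact force between pliers and friction_disc below 0.5 N and contact force between the fingers and circlip below 0.3 N and linear speed of circlip below 0.02 m/s and contact force between the fingers and friction_disc below 0.3 N); the arm keeps its last pose, push and grip.
It fails at once if a bystander (bin, bottle or screwdriver) is pushed more than 25 mm (distance of any of parts_bin, water_bottle, screwdriver from where it was at the start of the episode above 0.025 m).
It also fails if it takes over 69 s, if anything falls off the work surface, if the arm or the gripper's body presses on something with over 40 N, if the wrist force passes 120 N, or if a joint passes its speed limit or range.

## Working session

There is one attempt and no reset: what is moved stays moved. The work goes in short steps, Python scripts to look and compute and a tool call to move; the robot and the scene stay as the last step left them, time stands still between calls to the robot, and variables do not carry over. Pictures are saved under pics/ and viewed, at most 10 in all, crops included, and the job is handed in when it is done.

Besides the shell and the picture viewer there is one more tool, called after "Request:" as name(argument=value, ...), one argument or row to a line, values as JSON. send_rows: Moves the arm, as the interface text tells. Its arguments: {"type":"object","properties":{"targets":{"type":"array"},"grip_force":{"type":"number"}},"required":["targets"]}

```bash
mkdir -p pics; cat > h.py <<'E'
import numpy as np, cv2
from workcell import env, optics
def cloud(cam,depth):
    c=optics.camera_info(cam);K=np.array(c['camera_matrix']);R=np.array(c['R']);t=np.array(c['t'])
    v,u=np.mgrid[0:420,0:560]
    P=np.stack([(u-K[0,2])/K[0,0]*depth,(v-K[1,2])/K[1,1]*depth,depth],-1)
    return (P-t)@R   # R^T (P-t)
def atz(cam,px,z):
    c=optics.camera_info(cam);K=np.array(c['camera_matrix']);R=np.array(c['R']);t=np.array(c['t'])
    d=R.T@np.linalg.inv(K)@np.array([px[0],px[1],1.]);o=-R.T@t
    return o+d*(z-o[2])/d[2]
E
python3 - <<'E'
from h import *
for c in ("top","scene"):
    im,d=optics.grab_frame(c);cv2.imwrite(f'pics/{c}0.png',im[:,:,::-1]);np.save(f'{c}0.npy',d)
    i=optics.camera_info(c);print(c,np.round(-np.array(i['R']).T@i['t']),np.round(np.array(i['camera_matrix'])[0,0]))
    P=cloud(c,d)
    for n in ["hub","friction_disc","washer","clip_stand","circlip","pliers_stand","pliers"]:
        for s in optics.silhouettes(c,n)[:3]:
            m=s['mask']&(d>0);q=P[m]
            print(n,round(s['conf'],2),np.round(s['at']),m.sum(),np.round(np.median(q,0)),np.round(np.percentile(q,[3,97],axis=0)).tolist())
print(env.state())
E
```

```text
top [ 431.   38. 1348.] 457.0
hub 0.67 [268. 200.] 1420 [575.  78.  12.] [[525.0, 26.0, 4.0], [631.0, 133.0, 58.0]]
friction_disc 0.8 [418. 209.] 295 [ 564. -360.    6.] [[534.0, -391.0, -2.0], [594.0, -331.0, 11.0]]
clip_stand 0.68 [384. 203.] 463 [ 571. -241.   31.] [[543.0, -273.0, 15.0], [597.0, -212.0, 38.0]]
clip_stand 0.6 [345. 198.] 128 [ 582. -141.   21.] [[565.0, -155.0, 15.0], [600.0, -119.0, 27.0]]
clip_stand 0.4 [196. 221.] 136 [494. 289. 104.] [[487.0, 247.0, 23.0], [502.0, 309.0, 142.0]]
circlip 0.65 [344. 185.] 56 [ 610. -136.   26.] [[565.0, -159.0, -3.0], [623.0, -125.0, 30.0]]
circlip 0.48 [340. 200.] 10 [ 575. -124.   26.] [[570.0, -127.0, 23.0], [590.0, -121.0, 31.0]]
pliers_stand 0.64 [203. 224.] 627 [488. 269.   5.] [[460.0, 235.0, -2.0], [528.0, 320.0, 68.0]]
pliers_stand 0.19 [345. 184.] 19 [ 620. -138.   24.] [[610.0, -144.0, -3.0], [628.0, -134.0, 29.0]]
pliers 0.57 [182. 274.] 72 [352. 333.   7.] [[334.0, 322.0, -3.0], [371.0, 351.0, 12.0]]
pliers 0.53 [190. 226.] 135 [494. 289. 102.] [[487.0, 247.0, 19.0], [500.0, 309.0, 142.0]]
scene [ 919. -600. 1093.] 
[... 1198 characters left out ...]
], [402.0, 334.0, 13.0]]
{'time_s': 0.8, 'qpos': array([-6.84678909e+01,  1.83105213e+01,  8.96390510e+01, -6.51612720e-04,
        7.20442207e+01, -1.14816971e+00]), 'qvel': array([-0.00100917,  0.06044683,  0.10366736,  0.00400611, -0.02907559,
        0.00463737]), 'effort': array([ 1.49994430e-03, -4.12297618e+01, -2.32224727e+01,  7.30177411e-02,
        3.78565968e-02,  6.18658618e-07]), 'ee_pos': array([ 221.69403985, -530.55561052,  232.78941299]), 'ee_rot': array([1.79993807e+02, 7.44148720e-04, 2.26804796e+01]), 'force': array([-0.62461193,  0.39625206, -0.13287181]), 'torque': array([ 0.06095316,  0.01046559, -0.01543303]), 'gripper_force': 0.0, 'gripper_width': 90.94450497259918}
```

```bash
python3 - <<'E'
import cv2
a=cv2.imread('pics/top0.png');cv2.imwrite('pics/a1.png',cv2.resize(a[130:330,150:470],(800,500),interpolation=cv2.INTER_CUBIC))
a=cv2.imread('pics/scene0.png');cv2.imwrite('pics/a2.png',cv2.resize(a[80:420,100:420],(560,595),interpolation=cv2.INTER_CUBIC))
E
```

```text
(no output)
```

View pics/a1.png

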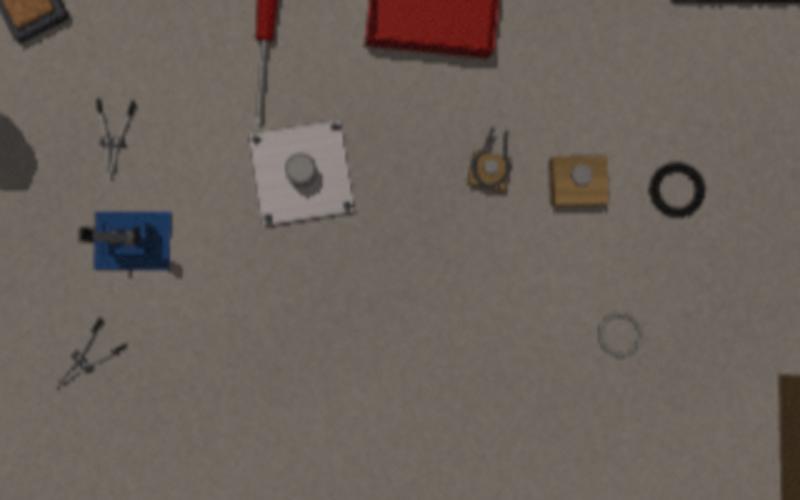

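View pics/a2.png

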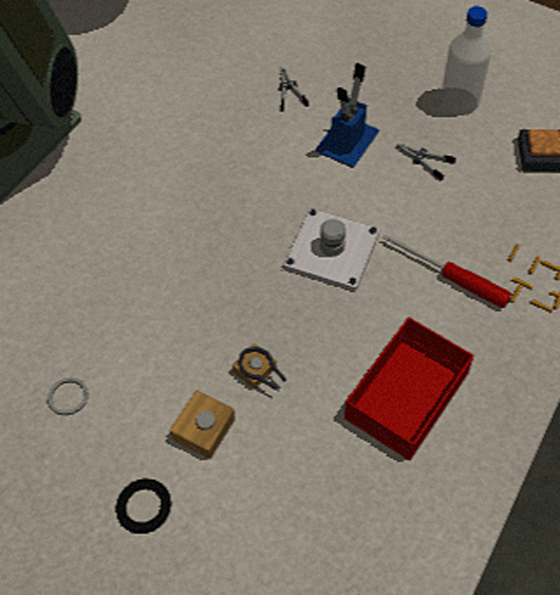

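The top view (2.5× crop) shows hub (302,172), black disc (677,190), washer (620,335), the ring on the small stand (490,167) with its ears towards +x, and pliers in the blue stand (130,238). The large wooden block at (580,182) is a decoy. Next I measure more finely.

```bash
cat >> h.py <<'E'
from scipy.optimize import least_squares
def proj(cam,X):
    c=optics.camera_info(cam);x=(np.asarray(X)@np.array(c['R']).T+c['t'])@np.array(c['camera_matrix']).T
    return x[:,:2]/x[:,2:]
def hullc(pts):
    h=cv2.convexHull(np.float32(pts));m=cv2.moments(h);return np.array([m['m10'],m['m01']])/m['m00'],m['m00']
def circ(r,zs):
    a=np.linspace(0,2*np.pi,60)[:-1];return np.vstack([np.c_[r*np.cos(a),r*np.sin(a),0*a+z] for z in zs])
def sq(a,b,yaw,zs):
    c,s=np.cos(yaw),np.sin(yaw);return np.array([[c*x-s*y,s*x+c*y,z] for x in(-a,a) for y in(-b,b) for z in zs])
def fit(cam,mask,model,g):
    n,l,st,ce=cv2.connectedComponentsWithStats(mask.astype(np.uint8));k=1+np.argmax(st[1:,4])
    v,u=np.nonzero(l==k);pp=np.vstack([np.c_[u+dx,v+dy] for dx in(-.35,.35) for dy in(-.35,.35)])
    c,A=hullc(pp)
    f=lambda p:hullc(proj(cam,model+[p[0],p[1],0]))[0]-c
    p=least_squares(f,g,diff_step=1e-3).x;return p,A/hullc(proj(cam,model+[p[0],p[1],0]))[1]
def near(cam,g,z,r):
    v,u=np.mgrid[0:420,0:560];p=proj(cam,[[g[0],g[1],z]])[0];return np.hypot(u-p[0],v-p[1])<r
E
python3 - <<'E'
from h import *
for c in ("top","scene"):
    im,d=cv2.imread(f'pics/{c}0.png').astype(int),np.load(f'{c}0.npy');P=cloud(c,d);g=im.mean(2)
    D=(565,-363);m=near(c,D,4,22)&(g<60);p,k=fit(c,m,circ(33,[0,8]),D);print(c,'disc',p,k)
    H=(577,80);
    q=near(c,H,12,35)&(P[...,2]>6); p,k=fit(c,q&(abs(P[...,0]-H[0])<75)&(abs(P[...,1]-H[1])<75),np.vstack([sq(55,55,np.radians(8),[6,12]),circ(18,[58])]),H);print('plate',p,k)
    q=near(c,H,50,25)&(P[...,2]>35);p,k=fit(c,q,np.vstack([circ(16,[58]),circ(18,[35,54])]),H);print('axle',p,k)
    q=P[near(c,H,58,25)&(P[...,2]>53)];print('axle cloud',q.mean(0),len(q))
    for n,z in (("hub_top",58),("friction_disc",0),("washer",0),("circlip_mid",24.5),("circlip_gap",24.5),("clip_stand",0),("pliers_grip",131),("pliers_stand",0)):
        for s in optics.place_of(c,n)[:2]: print(' ',n,round(s['conf'],2),np.round(atz(c,s['at'],z),1)[:2])
    for s in optics.silhouettes(c,'washer')[:1]: print('washer',fit(c,s['mask'],circ(26,[0,6]),(387,-293)))
    q=P[(P[...,2]>118)&(P[...,2]<150)&(abs(P[...,0]-494)<40)&(abs(P[...,1]-280)<60)]
    print('handles',len(q),np.round(q[np.argsort(q[:,1])]).astype(int).tolist())
    q=P[(P[...,2]>58)&(P[...,2]<72)&(abs(P[...,0]-494)<40)&(abs(P[...,1]-280)<60)];print('standtop',len(q),np.round(np.percentile(q,[2,98],axis=0),1),q.mean(0))
    b=near(c,(575,-137),20,22)
    cv2.imwrite(f'pics/clip_{c}.png',cv2.resize(im[np.ix_(b.any(1),b.any(0))].astype(np.uint8),(600,600),interpolation=cv2.INTER_CUBIC))
    ears=P[b&(P[...,2]>18)&(P[...,0]>603)&(P[...,0]<640)&(abs(P[...,1]+137)<35)];print('ears',np.round(ears,0).astype(int).tolist())
a=np.hstack([cv2.resize(cv2.imread(f'pics/clip_{c}.png'),(400,400)) for c in('top','scene')]);cv2.imwrite('pics/a3.png',a)
E
```

```text
top disc [ 562.36311256 -362.72044306] 0.941867911003109
plate [577.09753498  79.43052269] 1.0237403259348055
axle [577.25040177  79.80382937] 0.9760289211433236
axle cloud [566.63917626  76.42421289 144.38874445] 118
  hub_top 0.61 [584.8  81.3]
  friction_disc 0.66 [ 567.6 -367.2]
  washer 0.67 [ 396.7 -288.9]
  washer 0.41 [574.9  83.2]
  circlip_mid 0.51 [ 581.9 -141. ]
  circlip_mid 0.17 [771.3 -77.1]
  circlip_gap 0.65 [ 623.7 -155.5]
  clip_stand 0.82 [ 575.4 -247.6]
  clip_stand 0.7 [491.7 271.1]
  pliers_grip 0.72 [625.1 281.6]
  pliers_grip 0.7 [385.7 277.9]
  pliers_stand 0.79 [493.3 267.3]
handles 56 [[497, 246, 144], [492, 247, 140], [502, 247, 140], [500, 247, 139], [495, 247, 138], [489, 247, 137], [499, 249, 145], [494, 249, 144], [489, 250, 137], [502, 250, 138], [492, 250, 135], [497, 250, 135], [487, 251, 131], [497, 253, 135], [489, 253, 133], [492, 253, 133], [500, 253, 134], [495, 254, 131], [487, 254, 127], [497, 299, 120], [489, 299, 118], [492, 299, 119], [495, 299, 118], [500, 300, 128], [486, 301, 124], [489, 301, 124], [494, 301, 134], [492, 301, 121], [49
[... 3773 characters left out ...]
8], [613, -140, 26], [614, -137, 23], [617, -139, 29], [616, -141, 26], [618, -139, 26], [621, -140, 30], [615, -140, 19], [619, -142, 27], [621, -140, 25], [619, -142, 22], [623, -144, 30], [624, -140, 24], [624, -145, 26], [626, -145, 29], [628, -144, 29], [603, -159, 26], [606, -160, 29], [608, -158, 28], [626, -145, 23], [629, -145, 27], [604, -161, 24], [607, -160, 26], [607, -158, 22], [610, -158, 25], [612, -157, 26], [609, -160, 23], [612, -160, 26], [615, -160, 28], [617, -159, 29], [613, -162, 26], [615, -161, 26], [617, -160, 26], [619, -159, 26], [621, -158, 28], [618, -161, 24], [621, -162, 28], [623, -161, 29], [625, -159, 27], [621, -163, 25], [624, -163, 29], [626, -161, 27]]
```

View pics/a3.png

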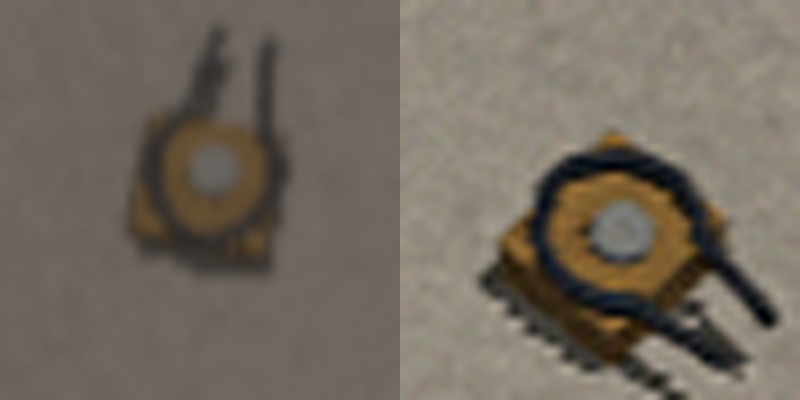

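Top crop: the ring sits centred on its pin near (582,-143) mm with both ears clear, yaw about -15°. Hub axle is about (577,79.5), disc (562.6,-363.7), pliers (495,277). Moving to the disc.

Request:
send_rows(
  targets=[
    [[0, 0, 0, 0.142, 0.0695, -0.06, -1], [0, 0, 0, 0.142, 0.0695, -0.06, -1], [0, 0, 0, 0.142, 0.0695, -0.06, -1], [0, 0, 0, 0.142, 0.0695, -0.06, -1], [0, 0, 0, 0.142, 0.0695, -0.06, -1], [0, 0, 0, 0.142, 0.0695, -0.06, -1], [0, 0, 0, 0.142, 0.0695, -0.06, -1], [0, 0, 0, 0.142, 0.0695, -0.06, -1], [0, 0, 0, 0.142, 0.0695, -0.06, -1], [0, 0, 0, 0.142, 0.0695, -0.06, -1], [0, 0, 0, 0.142, 0.0695, -0.06, -1], [0, 0, 0, 0.142, 0.0695, -0.06, -1]],
  ],
  grip_force=8,
)

```text
time_s: 2.9
ee_pos: [563.7, -363.1, 88.2]
ee_rot: [180.0, 0.0, 22.7]
force: [0.3, -0.9, -0.2]
gripper_width: 91.0
gripper_force: 0.0
```

Request:
send_rows(
  targets=[
    [[0, 0, 0, 0, 0, -0.12, -1], [0, 0, 0, 0, 0, -0.12, -1], [0, 0, 0, 0, 0, -0.09, -1], [0, 0, 0, 0, 0, 0, 0.2], [0, 0, 0, 0, 0, 0, 0.2], [0, 0, 0, 0, 0, 0, 0.2], [0, 0, 0, 0, 0, 0, 0.2]],
  ],
  grip_force=6,
)

```text
time_s: 3.6
ee_pos: [562.6, -363.9, 23.3]
ee_rot: [180.0, -0.0, 22.7]
force: [0.3, 0.2, -0.9]
gripper_width: 66.2
gripper_force: 6.0
```

Request:
send_rows(
  targets=[
    [[0, 0, 0, 0, 0, 0, -0.9], [0, 0, 0, 0, 0, 0, -0.9], [0, 0, 0.0935, 0, 0, 0, -0.9], [0, 0, 0.0935, 0, 0, 0, -0.9], [0, 0, 0.0935, 0, 0, 0, -0.9], [0, 0, 0.0935, 0, 0, 0, -0.9], [0, 0, 0.0935, 0, 0, 0, -0.9], [0, 0, 0.0935, 0, 0, 0, -0.9], [0, 0, 0.0935, 0, 0, 0, -0.9], [0, 0, 0.0935, 0, 0, -0.01, -0.9], [0, 0, 0, 0, 0, 0, 0.2], [0, 0, 0, 0, 0, 0, 0.2]],
  ],
  grip_force=6,
)

```text
time_s: 4.8
ee_pos: [562.5, -363.7, 20.9]
ee_rot: [180.0, -0.0, 89.8]
force: [0.1, -0.8, -0.6]
gripper_width: 73.2
gripper_force: 0.0
```

Request:
send_rows(
  targets=[
    [[0, 0, 0, 0, 0, 0, 0.2], [0, 0, 0, 0, 0, 0, 0.2], [0, 0, 0, 0, 0, 0.1, 0.2], [0, 0, 0, 0, 0, 0.2, 0.2], [0, 0, 0, 0, 0, 0.2, 0.2]],
  ],
  grip_force=10,
)

```text
time_s: 5.3
ee_pos: [561.9, -363.4, 121.0]
ee_rot: [-179.9, -0.1, 89.9]
force: [0.8, -0.7, -0.6]
gripper_width: 66.5
gripper_force: 10.0
```

Request:
send_rows(
  targets=[
    [[0, 0, 0, 0.006, 0.1846, 0, 0.2], [0, 0, 0, 0.006, 0.1846, 0, 0.2], [0, 0, 0, 0.006, 0.1846, 0, 0.2], [0, 0, 0, 0.006, 0.1846, 0, 0.2], [0, 0, 0, 0.006, 0.1846, 0, 0.2], [0, 0, 0, 0.006, 0.1846, 0, 0.2], [0, 0, 0, 0.006, 0.1846, 0, 0.2], [0, 0, 0, 0.006, 0.1846, 0, 0.2], [0, 0, 0, 0.006, 0.1846, 0, 0.2], [0, 0, 0, 0.006, 0.1846, 0, 0.2], [0, 0, 0, 0.006, 0.1846, 0, 0.2], [0, 0, 0, 0.006, 0.1846, 0, 0.2]],
  ],
)

```text
time_s: 6.5
ee_pos: [576.7, 80.8, 120.9]
ee_rot: [180.0, -0.0, 89.9]
force: [0.7, 0.0, 0.0]
gripper_width: 66.3
gripper_force: 10.0
```

Request:
send_rows(
  targets=[
    [[0, 0, 0, 0, 0, -0.1, 0.2], [0, 0, 0, 0, 0, -0.05, 0.2], [0, 0, 0, 0, 0, 0, 0.2]],
  ],
)

```text
time_s: 6.8
ee_pos: [575.5, 78.9, 89.1]
ee_rot: [-179.8, 0.0, 90.0]
force: [0.1, 0.2, -0.6]
gripper_width: 66.3
gripper_force: 10.0
```

```bash
python3 - <<'E'
from h import *
print(env.state()['ee_pos'],env.state()['force'])
ims=[]
for c in("top","scene"):
    im,d=optics.grab_frame(c);cv2.imwrite(f'pics/{c}1.png',im[:,:,::-1])
    p=proj(c,[[577,80,65]])[0].astype(int);r=25
    ims.append(cv2.resize(im[p[1]-r:p[1]+r,p[0]-r:p[0]+r,::-1],(400,400),interpolation=cv2.INTER_CUBIC))
cv2.imwrite('pics/a4.png',np.hstack(ims))
E
```

```text
[575.47365814  78.89745984  89.11130122] [ 0.07208872  0.15477089 -0.5994097 ]
```

View pics/a4.png

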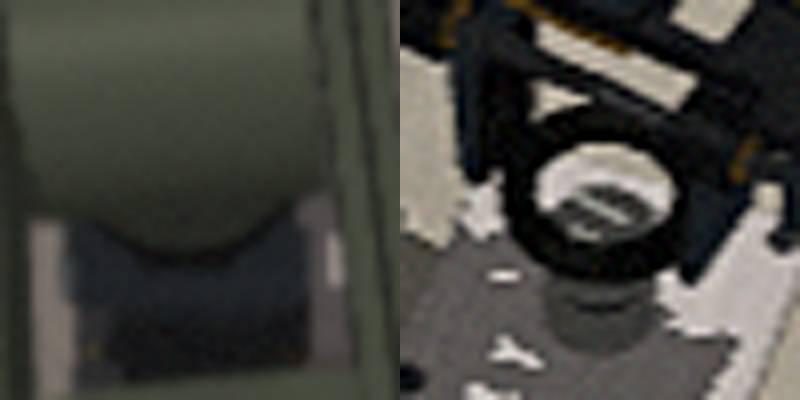

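The scene view shows the disc level just above the axle, centred on it (600,200). I shift 1.5 mm and lower.

Request:
send_rows(
  targets=[
    [[0, 0, 0, 0.0075, 0.0035, 0, 0.2], [0, 0, 0, 0, 0, -0.05, 0.2], [0, 0, 0, 0, 0, -0.04, 0.2], [0, 0, 0, 0, 0, -0.04, 0.2], [0, 0, 0, 0, 0, 0, 0.2]],
  ],
)

```text
time_s: 7.4
ee_pos: [577.2, 79.8, 63.1]
ee_rot: [-179.8, 0.0, 90.0]
force: [-0.3, -0.6, -0.5]
gripper_width: 66.3
gripper_force: 10.0
```

Request:
send_rows(
  targets=[
    [[0, 0, 0, 0, 0, -0.08, 0.2], [0, 0, 0, 0, 0, -0.06, 0.2], [0, 0, 0, 0, 0, -0.004, 0.2], [0, 0, 0, 0, 0, 0, 0.2], [0, 0, 0, 0, 0, 0, -0.8], [0, 0, 0, 0, 0, 0, -0.8], [0, 0, 0, 0, 0, 0, -0.8], [0, 0, 0, 0, 0, 0.15, -0.8]],
  ],
)

```text
time_s: 8.2
ee_pos: [575.7, 79.7, 63.2]
ee_rot: [-179.5, 0.1, 90.0]
force: [-0.1, 0.2, -0.9]
gripper_width: 81.9
gripper_force: 0.0
```

Request:
send_rows(
  targets=[
    [[0, 0, 0, 0, 0, 0.15, -0.9], [0, 0, 0, -0.077, -0.156, 0, -1], [0, 0, 0, -0.077, -0.156, 0, -1], [0, 0, 0, -0.077, -0.156, 0, -1], [0, 0, 0, -0.077, -0.156, 0, -1], [0, 0, 0, -0.077, -0.156, 0, -1], [0, 0, 0, -0.077, -0.156, 0, -1], [0, 0, 0, -0.077, -0.156, 0, -1], [0, 0, 0, -0.077, -0.156, 0, -1], [0, 0, 0, -0.077, -0.156, 0, -1], [0, 0, 0, -0.077, -0.156, 0, -1], [0, 0, 0, -0.077, -0.156, 0, -1]],
  ],
)

```text
time_s: 9.4
ee_pos: [408.4, -264.5, 96.4]
ee_rot: [179.9, 0.0, 90.0]
force: [0.4, -0.0, -0.0]
gripper_width: 91.2
gripper_force: 0.0
```

Request:
send_rows(
  targets=[
    [[0, 0, 0, -0.077, -0.156, 0, -1]],
  ],
)

```text
time_s: 9.5
ee_pos: [393.0, -295.7, 96.4]
ee_rot: [179.9, 0.0, 90.0]
force: [0.4, 0.4, 0.1]
gripper_width: 91.6
gripper_force: 0.0
```

```bash
python3 - <<'E'
from h import *
print(env.state()['ee_pos'])
for c in("scene","top"):
    im,d=optics.grab_frame(c);cv2.imwrite(f'pics/{c}2.png',im[:,:,::-1]);g=im.astype(int).mean(2)
    for s in optics.silhouettes(c,'friction_disc')[:2]:print(c,'disc',s['conf'],fit(c,s['mask'],circ(33,[12,20]),(577,80)))
    m=near(c,(577,79.6),20,18)&(g<55);print('dark',fit(c,m,circ(33,[12,20]),(577,80)))
    for s in optics.silhouettes(c,'washer')[:2]:print(c,'washer',s['conf'],fit(c,s['mask'],circ(26,[0,6]),(387,-293)))
E
```

```text
[ 392.99996201 -295.73261144   96.43100934]
scene disc 0.67 (array([ 586.61786539, -148.693618  ]), 0.34308883941585083)
scene disc 0.46 (array([581.36301113,  75.78552433]), 0.7682296071855318)
dark (array([578.38617705,  76.74762837]), 0.8903205830175518)
scene washer 0.59 (array([ 402.19026913, -305.5359787 ]), 0.3998204315296414)
scene washer 0.28 (array([588.74927985, 535.40537738]), 6.484219259332362)
top disc 0.57 (array([579.06845991,  80.6314138 ]), 1.0346868057726757)
dark (array([577.09073619,  79.78284599]), 0.8782453701019595)
top washer 0.44 (array([778.58883176, 124.60163636]), 1.415044611720665)
```

Disc is in place. Descend on the washer, squeeze, turn, squeeze.

Request:
send_rows(
  targets=[
    [[0, 0, 0, 0, 0, -0.2, -1], [0, 0, 0, 0, 0, -0.13, -1], [0, 0, 0, 0, 0, -0.045, -1], [0, 0, 0, 0, 0, 0, 0.6], [0, 0, 0, 0, 0, 0, 0.6], [0, 0, 0, 0, 0, 0, 0.6], [0, 0, 0, 0, 0, 0, 0.6], [0, 0, 0, 0, 0, 0, 0.6]],
  ],
  grip_force=5,
)

```text
time_s: 10.6
ee_pos: [393.8, -294.5, 21.4]
ee_rot: [180.0, 0.0, 90.0]
force: [-0.0, 0.8, 0.6]
gripper_width: 54.2
gripper_force: 0.3
```

Request:
send_rows(
  targets=[
    [[0, 0, 0, 0, 0, 0, 0.6], [0, 0, 0, 0, 0, 0, -0.6], [0, 0, 0, 0, 0, 0, -0.6], [0, 0, -0.0909, 0, 0, 0, -0.6], [0, 0, -0.0909, 0, 0, 0, -0.6], [0, 0, -0.0909, 0, 0, 0, -0.6], [0, 0, -0.0909, 0, 0, 0, -0.6], [0, 0, -0.0909, 0, 0, 0, -0.6], [0, 0, -0.0909, 0, 0, 0, -0.6], [0, 0, -0.0909, 0, 0, 0, -0.6], [0, 0, -0.0909, 0, 0, 0, -0.6], [0, 0, -0.0909, 0, 0, 0, -0.6]],
  ],
)

```text
time_s: 11.8
ee_pos: [393.5, -294.4, 20.9]
ee_rot: [-180.0, 0.0, 16.0]
force: [-0.2, 0.3, 0.1]
gripper_width: 72.6
gripper_force: 0.0
```

Request:
send_rows(
  targets=[
    [[0, 0, -0.0909, 0, 0, 0, -0.6], [0, 0, -0.0909, 0, 0, 0, -0.6], [0, 0, 0, 0, 0, 0, 0.6], [0, 0, 0, 0, 0, 0, 0.6], [0, 0, 0, 0, 0, 0, 0.6], [0, 0, 0, 0, 0, 0, 0.6], [0, 0, 0, 0, 0, 0, 0.6], [0, 0, 0, 0, 0, 0, 0.6]],
  ],
  grip_force=8,
)

```text
time_s: 12.6
ee_pos: [393.5, -294.4, 21.0]
ee_rot: [180.0, 0.0, 0.0]
force: [-0.3, 0.1, -0.4]
gripper_width: 50.3
gripper_force: 8.0
```

Request:
send_rows(
  targets=[
    [[0, 0, 0, 0, 0, 0.1, 0.6], [0, 0, 0, 0, 0, 0.2, 0.6], [0, 0, 0, 0, 0, 0.2, 0.6]],
  ],
)

```text
time_s: 12.9
ee_pos: [393.0, -293.9, 121.5]
ee_rot: [-179.9, 0.1, 0.0]
force: [0.3, -0.7, -1.2]
gripper_width: 50.3
gripper_force: 8.0
```

```bash
python3 - <<'E'
from h import *
print(env.state()['ee_pos'],env.state()['gripper_width'])
ims=[]
X=env.state()['ee_pos']-[0,0,18]
for c in("scene","top"):
    im,d=optics.grab_frame(c)
    p=proj(c,[X])[0].astype(int);r=30;print(p)
    ims.append(cv2.resize(im[p[1]-r:p[1]+r,p[0]-r:p[0]+r,::-1],(400,400),interpolation=cv2.INTER_CUBIC))
cv2.imwrite('pics/a5.png',np.hstack(ims))
E
```

```text
[ 393.006803   -293.9369244   121.53703175] 50.32991247282069
[129 283]
[406 264]
```

View pics/a5.png

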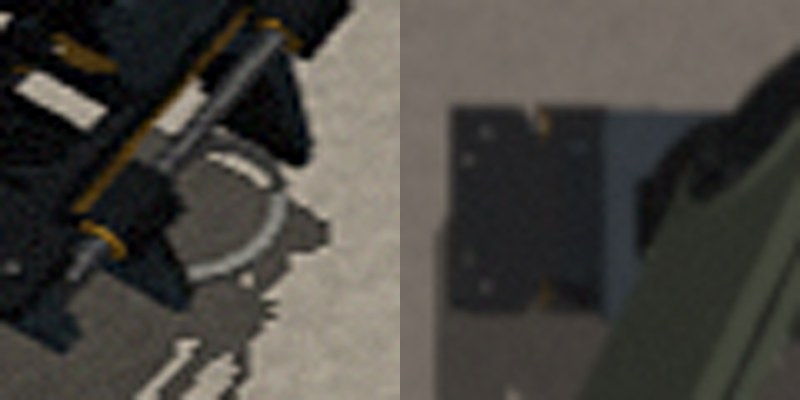

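```bash
python3 - <<'E'
from h import *
print(env.state()['ee_pos'])
im,d=optics.grab_frame("scene");P=cloud("scene",d);g=im.astype(int).mean(2)
m=near("scene",(393,-294),104,30)&(P[...,2]>92)&(P[...,2]<125)
Q=P[m];G=g[m]
k=G>75
print(k.sum());q=Q[k];print(np.c_[np.round(q),G[k]].astype(int)[::2].tolist())
# fit circle on washer mid radius 23.5
r=least_squares(lambda p:np.hypot(q[:,0]-p[0],q[:,1]-p[1])-23.5,[400,-294],loss='soft_l1');print(r.x,np.abs(r.fun).mean())
r=least_squares(lambda p:np.hypot(q[:,0]-p[0],q[:,1]-p[1])-p[2],[400,-294,23],loss='soft_l1');print(r.x)
for s in optics.silhouettes('scene','washer')[:2]:
    mm=s['mask'];print(s['conf'],mm.sum(),np.round(P[mm].mean(0)),np.round(np.percentile(P[mm],[5,95],axis=0)).tolist())
E
```

```text
[ 396.44985096 -296.63102366  125.91125581]
49
[[414, -263, 113, 121], [415, -268, 108, 124], [415, -278, 111, 127], [413, -283, 108, 132], [416, -280, 107, 107], [419, -285, 113, 110], [416, -286, 108, 120], [419, -289, 112, 134], [418, -292, 110, 121], [419, -293, 109, 134], [421, -297, 113, 138], [423, -294, 110, 85], [421, -298, 110, 127], [418, -304, 112, 101], [420, -301, 109, 125], [416, -308, 112, 110], [420, -306, 114, 126], [422, -303, 111, 83], [413, -311, 110, 121], [417, -309, 111, 141], [419, -306, 109, 95], [408, -317, 112, 142], [412, -314, 109, 133], [417, -312, 112, 123], [412, -317, 110, 78]]
[ 397.80230989 -295.96097118] 1.7412047325784783
[ 393.80903295 -295.88064462   27.06254385]
0.57 124 [ 410. -294.  107.] [[359.0, -317.0, -1.0], [422.0, -269.0, 114.0]]
0.54 1141 [620. 428.  97.] [[592.0, 415.0, 14.0], [645.0, 449.0, 187.0]]
```

Request:
send_rows(
  targets=[
    [[0, 0, 0, 0.076, 0.156, 0, 0.6], [0, 0, 0, 0.076, 0.156, 0, 0.6], [0, 0, 0, 0.076, 0.156, 0, 0.6], [0, 0, 0, 0.076, 0.156, 0, 0.6], [0, 0, 0, 0.076, 0.156, 0, 0.6], [0, 0, 0, 0.076, 0.156, 0, 0.6], [0, 0, 0, 0.076, 0.156, 0, 0.6], [0, 0, 0, 0.076, 0.156, 0, 0.6], [0, 0, 0, 0.076, 0.156, 0, 0.6], [0, 0, 0, 0.076, 0.156, 0, 0.6], [0, 0, 0, 0.076, 0.156, 0, 0.6], [0, 0, 0, 0.076, 0.156, 0, 0.6]],
  ],
)

```text
time_s: 14.3
ee_pos: [575.1, 81.2, 118.7]
ee_rot: [180.0, 0.2, 0.0]
force: [0.5, -1.1, -0.2]
gripper_width: 50.5
gripper_force: 8.0
```

Request:
send_rows(
  targets=[
    [[0, 0, 0, 0, 0, -0.08, 0.6], [0, 0, 0, 0, 0, -0.07, 0.6], [0, 0, 0, 0, 0, 0, 0.6], [0, 0, 0, 0, 0, 0, 0.6]],
  ],
)

```text
time_s: 14.7
ee_pos: [575.1, 79.8, 89.7]
ee_rot: [180.0, 0.2, 0.0]
force: [0.0, -0.1, 0.5]
gripper_width: 50.5
gripper_force: 8.0
```

```bash
python3 - <<'E'
from h import *
im,d=optics.grab_frame("scene");P=cloud("scene",d);g=im.astype(int).mean(2)
s=env.state();print(s['ee_pos'],s['ee_rot'],s['gripper_width'],s['force'])
p=proj("scene",[[577,80,65]])[0].astype(int);r=25
cv2.imwrite('pics/a6.png',cv2.resize(im[p[1]-r:p[1]+r,p[0]-r:p[0]+r,::-1],(500,500),interpolation=cv2.INTER_CUBIC))
E
```

```text
[575.75310443  79.78433336  90.50563027] [ 1.79987212e+02  6.40867902e-02 -5.10951814e-03] 50.49929335466342 [-0.46528572 -0.66407257  0.09481111]
```

View pics/a6.png

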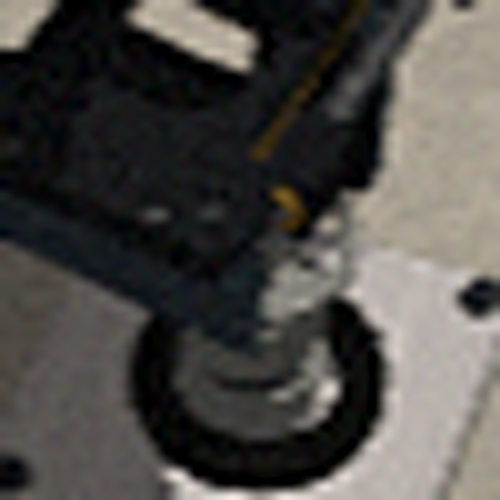

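The black disc lies round the axle (centre ~ (260,390)); the washer is held just above, mostly hidden by the finger. Lower it carefully, watching the force.

Request:
send_rows(
  targets=[
    [[0, 0, 0, 0.004, 0, 0, 0.6], [0, 0, 0, 0, 0, -0.05, 0.6], [0, 0, 0, 0, 0, -0.04, 0.6], [0, 0, 0, 0, 0, -0.03, 0.6], [0, 0, 0, 0, 0, 0, 0.6]],
  ],
)

```text
time_s: 15.25
ee_pos: [575.9, 79.8, 65.6]
ee_rot: [180.0, 0.2, -0.0]
force: [0.1, 0.7, -0.5]
gripper_width: 50.4
gripper_force: 8.0
```

Request:
send_rows(
  targets=[
    [[0, 0, 0, 0, 0, -0.06, 0.6], [0, 0, 0, 0, 0, -0.05, 0.6], [0, 0, 0, 0, 0, -0.01, 0.6], [0, 0, 0, 0, 0, 0, 0.6]],
  ],
)

```text
time_s: 15.65
ee_pos: [576.4, 79.9, 42.2]
ee_rot: [180.0, 0.1, 0.0]
force: [-0.5, 0.1, -0.6]
gripper_width: 50.7
gripper_force: 8.0
```

Release and rise.

Request:
send_rows(
  targets=[
    [[0, 0, 0, 0, 0, -0.003, 0.6], [0, 0, 0, 0, 0, 0, -0.6], [0, 0, 0, 0, 0, 0, -0.6], [0, 0, 0, 0, 0, 0, -0.6], [0, 0, 0, 0, 0, 0.15, -0.8], [0, 0, 0, 0, 0, 0.25, -1], [0, 0, 0, 0, 0, 0.25, -1]],
  ],
)

```text
time_s: 16.35
ee_pos: [576.2, 79.9, 173.4]
ee_rot: [180.0, 0.1, 0.0]
force: [1.0, 0.8, 0.9]
gripper_width: 90.8
gripper_force: 0.0
```

Request:
send_rows(
  targets=[
    [[0, 0, 0, -0.04, 0.2, 0.02, -1], [0, 0, 0, -0.08, 0.2, 0.02, -1], [0, 0, 0, -0.08, 0.2, 0.02, -1], [0, 0, 0, -0.08, 0.2, 0.02, -1], [0, 0, 0, -0.08, 0.19, 0.02, -1]],
  ],
)

```text
time_s: 16.85
ee_pos: [504.0, 279.5, 192.9]
ee_rot: [-180.0, -0.0, 0.0]
force: [0.9, -0.0, 0.1]
gripper_width: 91.3
gripper_force: 0.0
```

```bash
python3 - <<'E'
from h import *
print(env.state()['ee_pos'],env.state()['ee_rot'])
ims=[]
for c in("scene","top"):
    im,d=optics.grab_frame(c);cv2.imwrite(f'pics/{c}3.png',im[:,:,::-1])
    p=proj(c,[[577,80,25]])[0].astype(int);r=25
    ims.append(cv2.resize(im[p[1]-r:p[1]+r,p[0]-r:p[0]+r,::-1],(400,400),interpolation=cv2.INTER_CUBIC))
cv2.imwrite('pics/a7.png',np.hstack(ims))
# handles yaw from initial depth
for c in("top","scene"):
    P=cloud(c,np.load(f'{c}0.npy'))
    q=P[(P[...,2]>120)&(P[...,2]<150)&(abs(P[...,0]-494)<40)&(abs(P[...,1]-280)<60)]
    for k in(q[:,1]<277,q[:,1]>277): print(c,k.sum(),(np.percentile(q[k],3,axis=0)+np.percentile(q[k],97,axis=0))/2,q[k].mean(0))
    q=P[(P[...,2]>60)&(P[...,2]<76)&(abs(P[...,0]-494)<40)&(abs(P[...,1]-280)<60)]
    print(cv2.minAreaRect(np.float32(q[:,:2])))
E
```

```text
[503.96505849 279.53235206 192.8786433 ] [-1.79981150e+02 -3.47961353e-02  4.42965252e-03]
top 19 [494.6929737  250.33180716 136.77127924] [494.58629845 250.17279151 136.68994723]
top 34 [494.0770528  305.38880233 131.85502565] [493.70661698 304.91400965 133.70368572]
((495.1567077636719, 278.89410400390625), (33.91497039794922, 51.80995178222656), 0.8098412156105042)
scene 38 [495.72359523 247.18681996 131.65673332] [496.14818779 247.21602074 133.29405235]
scene 51 [494.84989521 303.04228806 131.4024987 ] [495.50120771 302.49576767 132.20239849]
((495.7450866699219, 276.03387451171875), (35.3394775390625, 54.00505828857422), 0.49524733424186707)
```

View pics/a7.png

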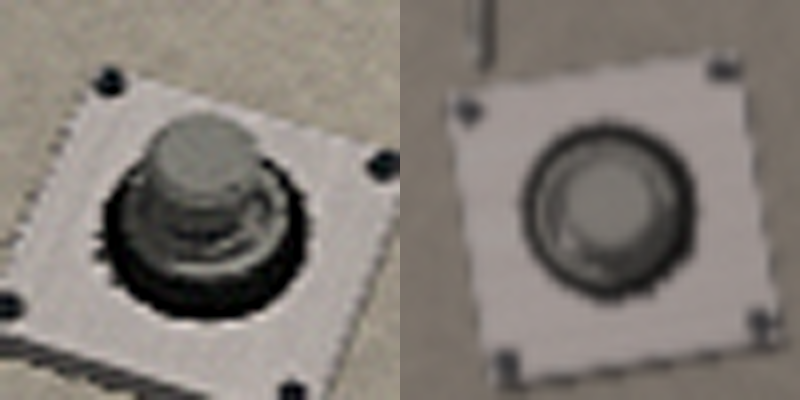

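Both discs are stacked concentrically round the axle. Now the pliers.

Request:
send_rows(
  targets=[
    [[0, 0, 0.007, -0.0435, -0.0135, 0, -1], [0, 0, 0, 0, 0, -0.15, -1], [0, 0, 0, 0, 0, -0.12, -1], [0, 0, 0, 0, 0, -0.04, -1], [0, 0, 0, 0, 0, 0, 0.2], [0, 0, 0, 0, 0, 0, 0.2], [0, 0, 0, 0, 0, 0, 0.2], [0, 0, 0, 0, 0, 0, 0.2], [0, 0, 0, 0, 0, 0, 0.2]],
  ],
  grip_force=5,
)

```text
time_s: 17.85
ee_pos: [496.8, 275.7, 131.5]
ee_rot: [-179.9, -0.1, 0.6]
force: [-0.6, 0.6, 3.5]
gripper_width: 65.0
gripper_force: 5.0
```

Request:
send_rows(
  targets=[
    [[0, 0, 0, 0, 0, 0.02, 0.2], [0, 0, 0, 0, 0, 0.05, 0.2], [0, 0, 0, 0, 0, 0.1, 0.2], [0, 0, 0, 0, 0, 0.1, 0.2], [0, 0, 0, 0, 0, 0.1, 0.2], [0, 0, 0, 0, 0, 0.1, 0.2], [0, 0, 0, 0, 0, 0, 0.2]],
  ],
  grip_force=6,
)

```text
time_s: 18.55
ee_pos: [497.5, 276.0, 227.6]
ee_rot: [-179.8, -0.3, 0.6]
force: [0.7, -0.1, -1.3]
gripper_width: 64.9
gripper_force: 6.0
```

```bash
python3 - <<'E'
from h import *
s=env.state();print(s['ee_pos'],s['ee_rot'],s['gripper_width'],s['force'])
ims=[]
for c in("scene","top"):
    im,d=optics.grab_frame(c)
    p=proj(c,[[497,277,150]])[0].astype(int);r=40
    ims.append(cv2.resize(im[p[1]-r:p[1]+r,p[0]-r:p[0]+r,::-1],(400,400),interpolation=cv2.INTER_CUBIC))
cv2.imwrite('pics/a8.png',np.hstack(ims))
E
```

```text
[497.45120513 276.00212424 227.64343815] [-179.84210449   -0.32812659    0.64029564] 64.89862364086444 [ 0.70269908 -0.09329544 -1.33690416]
```

View pics/a8.png

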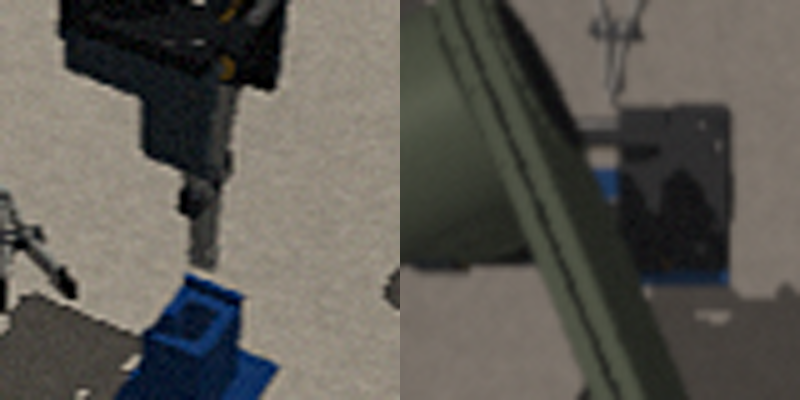

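Pliers came out clean of the stand (tips at left-panel (205,265)). While time stands still, I refine the ring pose from the first pictures (pin centre and ears).

```bash
cat > ring.py <<'E'
from h import *
def rng(tags):
  for c,f in tags:
    im=cv2.imread(f).astype(int);g=im.mean(2);sat=im.max(2)-im.min(2)
    m=near(c,(582,-143),26,6);
    mm=m&(sat<30)&(g>(85 if c=='scene' else 75));v,u=np.nonzero(mm)
    w=(g[v,u]);cen=atz(c,(u.mean(),v.mean()),26);print(c,'pin',len(u),cen)
    v,u=np.mgrid[0:420,0:560]
    X=np.array([[atz(c,(a,b),24.5)[:2] for a in range(560)] for b in range(420)]) if 0 else None
    i=optics.camera_info(c);K=np.array(i['camera_matrix']);R=np.array(i['R']);t=np.array(i['t']);o=-R.T@t
    D=np.stack([(u-K[0,2])/K[0,0],(v-K[1,2])/K[1,1],1+0*u],-1)@R;X=o+D*((24.5-o[2])/D[...,2])[...,None]
    # rectified patch, ring frame guess
    yaw=np.radians(-15.5);s=.5
    xs=np.arange(-35,55,s);ys=np.arange(-35,35,s);A,B=np.meshgrid(xs,ys)
    W=np.stack([582+A*np.cos(yaw)-B*np.sin(yaw),-143+A*np.sin(yaw)+B*np.cos(yaw),0*A+24.5],-1)
    p=proj(c,W.reshape(-1,3)).reshape(A.shape+(2,)).astype(np.float32)
    r=cv2.remap(g.astype(np.float32),p[...,0],p[...,1],cv2.INTER_CUBIC)
    cv2.imwrite(f'pics/r_{c}.png',cv2.resize(r[::-1].clip(0,255).astype(np.uint8),(400,311)))
    for xq in range(26,46,3):
        k=np.abs(xs-xq)<1.1;row=r[:,k].mean(1)
        bg=np.median(row)
        out=[]
        for h in(ys>0,ys<0):
            d=(bg-row[h]).clip(0)-15; d=d.clip(0); out.append((round(float((ys[h]*d).sum()/(d.sum()+1e-9)),1),int(d.max())))
        print(xq,out)
E
python3 - <<'E'
from ring import *
rng([('top','pics/top0.png'),('scene','pics/scene0.png')])
cv2.imwrite('pics/a9.png',np.hstack([cv2.imread(f'pics/r_{c}.png') for c in('top','scene')]))
E
```

```text
top pin 24 [ 584.10846792 -141.28824324   26.        ]
26 [(11.6, 30), (-8.3, 30)]
29 [(11.5, 34), (-7.6, 30)]
32 [(11.1, 36), (-6.8, 28)]
35 [(10.9, 30), (-6.0, 28)]
38 [(12.2, 23), (-5.2, 28)]
41 [(12.6, 22), (-4.7, 27)]
44 [(12.3, 20), (-4.6, 26)]
scene pin 34 [ 585.2380174  -142.91533545   26.        ]
26 [(11.4, 26), (-16.0, 22)]
29 [(11.8, 81), (-12.7, 74)]
32 [(10.6, 97), (-12.2, 94)]
35 [(11.8, 88), (-11.9, 100)]
38 [(11.5, 93), (-10.8, 91)]
41 [(11.3, 99), (-9.2, 97)]
44 [(10.7, 116), (-8.3, 103)]
```

View pics/a9.png

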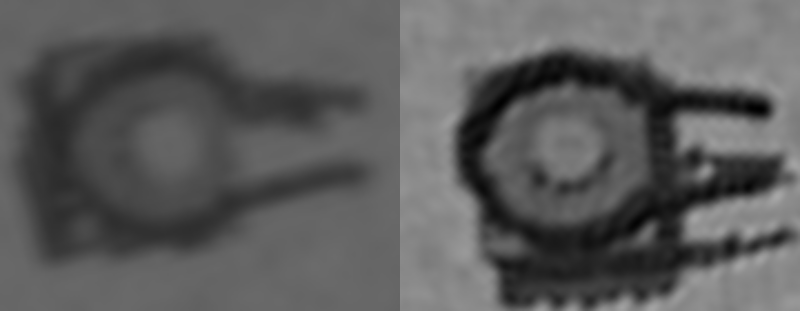

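Rectified views show: pin/ring centre ≈ (585,-141), ears bounding a gap centred ≈ (619,-149.5), yaw ≈ -13°. Bring the pliers there at height.

Request:
send_rows(
  targets=[
    [[0, 0, 0, 0.0205, -0.071, 0, 0.2], [0, 0, 0, 0.041, -0.142, 0, 0.2], [0, 0, 0, 0.041, -0.142, 0, 0.2], [0, 0, 0, 0.041, -0.142, 0, 0.2], [0, 0, 0, 0.041, -0.142, 0, 0.2], [0, 0, 0, 0.041, -0.142, 0, 0.2], [0, 0, 0, 0.041, -0.142, 0, 0.2], [0, 0, 0, 0.041, -0.142, 0, 0.2], [0, 0, 0, 0.041, -0.142, 0, 0.2], [0, 0, -0.0385, 0.041, -0.142, 0, 0.2], [0, 0, -0.0385, 0.041, -0.142, 0, 0.2], [0, 0, -0.0385, 0.041, -0.142, 0, 0.2]],
  ],
)

```text
time_s: 19.85
ee_pos: [589.6, -53.6, 222.8]
ee_rot: [180.0, 0.2, -9.9]
force: [-0.6, -0.2, -1.8]
gripper_width: 64.3
gripper_force: 6.0
```

Request:
send_rows(
  targets=[
    [[0, 0, -0.0385, 0.041, -0.142, 0, 0.2], [0, 0, 0, 0.041, -0.142, 0, 0.2], [0, 0, 0, 0.041, -0.142, 0, 0.2], [0, 0, 0, 0.0205, -0.071, -0.1, 0.2], [0, 0, 0, 0, 0, -0.15, 0.2], [0, 0, 0, 0, 0, -0.06, 0.2], [0, 0, 0, 0, 0, 0, 0.2], [0, 0, 0, 0, 0, 0, 0.2]],
  ],
)

```text
time_s: 20.65
ee_pos: [619.2, -150.8, 162.7]
ee_rot: [180.0, -0.0, -13.2]
force: [0.1, -1.1, -1.6]
gripper_width: 64.7
gripper_force: 6.0
```

```bash
python3 - <<'E'
from h import *
s=env.state();print(s['ee_pos'],s['ee_rot'],s['gripper_width'],s['force'])
ims=[]
for c in("scene","top"):
    im,d=optics.grab_frame(c);P=cloud(c,d);cv2.imwrite(f'pics/{c}4.png',im[:,:,::-1]);np.save(f'{c}4.npy',d)
    for n in('pliers_tips','circlip_gap'):
        for q in optics.place_of(c,n)[:2]:print(c,n,q['conf'],q['at'],atz(c,q['at'],s['ee_pos'][2]-114.5 if n[0]=='p' else 24.5))
    p=proj(c,[[610,-149,50]])[0].astype(int);r=28;print(p)
    a=cv2.resize(im[p[1]-r:p[1]+r,p[0]-r:p[0]+r,::-1],(400,400),interpolation=cv2.INTER_CUBIC);a=np.clip(a*1.3,0,255).astype(np.uint8)
    ims.append(a)
cv2.imwrite('pics/a10.png',np.hstack(ims))
E
```

```text
[ 619.17330734 -150.75735665  162.66707766] [ 1.79989712e+02 -2.61161984e-03 -1.32044396e+01] 64.72049767627101 [ 0.13569866 -1.12745643 -1.59914501]
scene pliers_tips 0.68 [256.0, 287.3] [ 612.24263629 -142.41743873   48.16707766]
scene pliers_tips 0.68 [329.7, 165.5] [594.03262591 264.28085327  48.16707766]
scene circlip_gap 0.55 [258.9, 297.8] [ 624.68134076 -151.37566682   24.5       ]
[253 288]
top pliers_tips 0.7 [175.7, 284.3] [324.97008704 340.53379953  48.16707766]
top pliers_tips 0.62 [192.2, 198.1] [570.17722068 301.74471659  48.16707766]
[349 186]
```

View pics/a10.png

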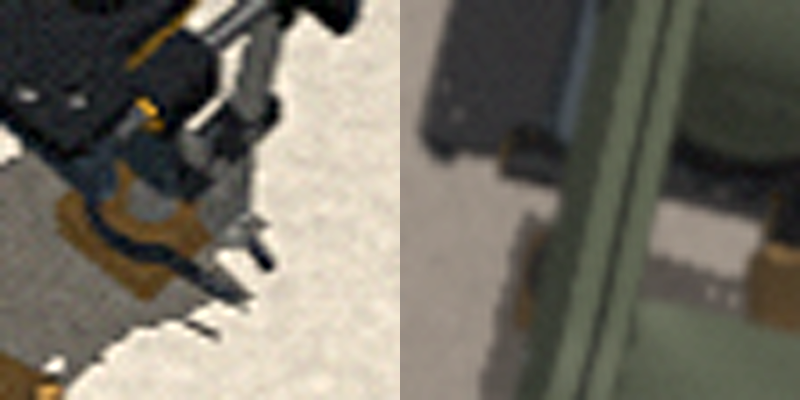

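Scene view shows the closed tips hanging near crop (235,235), just over the gap between the ears (ends at (245,300) and (265,265)). I check it numerically.

```bash
python3 - <<'E'
from h import *
print(atz('scene',(257.9,292.9),40.7), proj('scene',[[617,-149,40.7],[619,-149.5,24.5]]))
P=cloud('scene',np.load('scene4.npy'));q=P[(P[...,2]>36)&(P[...,2]<80)&(np.hypot(P[...,0]-619,P[...,1]+150)<25)]
yaw=np.radians(-13.2);R=np.array([[np.cos(yaw),np.sin(yaw)],[-np.sin(yaw),np.cos(yaw)]])
l=(q[:,:2]-[619.17,-150.76])@R.T
o=np.argsort(q[:,2]);print(np.round(np.c_[l,q[:,2]][o],0).astype(int).tolist())
E
```

```text
[ 620.97944742 -148.96336293   40.7       ] [[256.36836495 292.10893252]
 [257.17523184 296.00524062]]
[[5, 5, 40], [2, -1, 41], [6, 1, 43], [-1, -2, 43], [5, 2, 45], [5, -1, 45], [4, 7, 47], [4, 3, 47], [1, 3, 49], [-2, -3, 49], [5, -1, 49], [2, 9, 51], [1, 4, 51], [1, -3, 52], [4, 3, 53], [4, 6, 53], [-8, -3, 54], [-2, -4, 54], [-3, -5, 54], [3, 4, 54], [5, -4, 54], [-6, -5, 54], [3, -2, 54], [2, -1, 54], [-5, -4, 55], [3, 5, 57], [6, -2, 58], [1, 3, 58], [2, 9, 60], [0, 4, 60], [3, -5, 62], [4, 7, 62], [-7, -4, 63], [3, 5, 63], [-3, -5, 63], [0, 5, 64], [-3, 5, 64], [2, -4, 64], [1, -6, 65], [4, -3, 66], [3, -1, 66], [3, 8, 67], [2, 0, 67], [3, 4, 68], [0, 4, 69], [-6, -5, 70], [-2, 4, 70], [2, -6, 71], [-2, -6, 71], [2, 0, 73], [3, 4, 73], [4, 7, 73], [-3, 5, 74], [4, -6, 74], [-2, -5, 75], [3, -4, 75], [1, 4, 75], [3, 8, 76], [0, 5, 77], [2, -7, 77], [4, 4, 78], [2, 6, 78], [3, -4, 78], [1, -2, 79]]
```

Request:
send_rows(
  targets=[
    [[0, 0, 0, 0.0075, 0.005, 0, 0.2], [0, 0, 0, 0, 0, -0.03, 0.2], [0, 0, 0, 0, 0, -0.04, 0.2], [0, 0, 0, 0, 0, 0, 0.2], [0, 0, 0, 0, 0, 0, 0.2]],
  ],
)

```text
time_s: 21.45
ee_pos: [620.3, -149.7, 147.8]
ee_rot: [180.0, 0.1, -13.2]
force: [0.4, -0.0, -0.3]
gripper_width: 64.7
gripper_force: 6.0
```

Request:
send_rows(
  targets=[
    [[0, 0, 0, 0, 0, -0.015, 0.2], [0, 0, 0, 0, 0, 0, 0.2], [0, 0, 0, 0, 0, 0, 0.2]],
  ],
)

```text
time_s: 21.75
ee_pos: [620.6, -149.8, 145.4]
ee_rot: [180.0, -0.0, -13.2]
force: [-0.2, 0.5, -2.0]
gripper_width: 64.8
gripper_force: 6.0
```

```bash
python3 - <<'E'
from h import *
im,d=optics.grab_frame("scene");im2,d2=optics.grab_frame("scene")
s=env.state();print(s['ee_pos'],s['force'],s['torque'],s['gripper_width'])
P=(cloud('scene',d)+cloud('scene',d2))/2;q=P[(P[...,2]>15)&(P[...,2]<75)&(np.hypot(P[...,0]-612,P[...,1]+150)<33)]
yaw=np.radians(-13.2);R=np.array([[np.cos(yaw),np.sin(yaw)],[-np.sin(yaw),np.cos(yaw)]])
l=(q[:,:2]-s['ee_pos'][:2])@R.T
a=np.round(np.c_[l,q[:,2]],0).astype(int)
print('ears',a[(q[:,2]<33)&(l[:,0]>-12)].tolist());print('tips',a[(q[:,2]>33)&(l[:,0]>-9)].tolist())
E
```

```text
[ 620.65171389 -149.78639896  145.52196399] [-0.12259492 -0.74964094 -1.23727416] [ 0.01813557  0.06904426 -0.02654313] 64.67664735110824
ears [[0, 4, 32], [-7, -2, 24], [3, 8, 24], [4, 10, 23], [-11, -11, 28], [4, 3, 28], [5, 6, 25], [6, 8, 23], [8, 9, 23], [-11, -14, 27], [-10, -11, 24], [-8, -10, 25], [2, -1, 27], [4, 0, 28], [4, 3, 24], [6, 4, 24], [8, 6, 24], [9, 7, 24], [-11, -14, 23], [-7, -14, 27], [-6, -12, 25], [-4, -11, 28], [5, -1, 24], [9, 4, 23], [-4, -14, 27], [-3, -12, 26], [-3, -9, 21], [2, -10, 29], [-2, -14, 24], [0, -12, 24], [1, -10, 23], [3, -9, 25], [3, -12, 23], [5, -10, 23], [7, -9, 24], [8, -7, 24], [5, -11, 19], [8, -10, 22], [10, -10, 25]]
tips [[3, 6, 74], [3, 9, 70], [0, 5, 67], [2, 6, 69], [3, 9, 66], [-3, 5, 60], [-1, 6, 60], [4, 5, 68], [2, 9, 59], [2, -3, 73], [-2, 4, 56], [1, 5, 59], [3, 6, 61], [2, 9, 56], [2, -6, 71], [3, -4, 71], [-3, 5, 50], [-1, 5, 52], [3, 5, 57], [4, 7, 55], [0, -7, 65], [2, -7, 68], [2, -3, 63], [-2, 4, 48], [1, 4, 51], [3, 5, 51], [4, 7, 50], [-5, -6, 52], [-2, -5, 56], [2, -6, 62], [3, -4, 61], [-2, 4, 43], [2, 6, 46], [3, 8, 42], [-6, -5, 44], [-3, -5, 50], [2, -6, 57], [2, -4, 55], [3, -1, 51], [1, 3, 43], [3, 5, 44], [-8, -3, 35], [-3, -5, 44], [-1, -4, 46], [2, -4, 49], [2, 0, 44], [2, 2, 41], [2, 5, 37], [4, 6, 38], [-5, -3, 35], [0, -4, 42], [3, -5, 47], [2, -1, 41], [4, 3, 37], [4, 6, 33], [-1, -4, 36], [2, -4, 40], [3, -2, 37], [4, 0, 37], [5, 3, 34], [3, -5, 37], [5, -4, 38], [5, -1, 34]]
```

Request:
send_rows(
  targets=[
    [[0, 0, 0, -0.001, -0.0035, -0.015, 0.2], [0, 0, 0, 0, 0, -0.014, 0.2], [0, 0, 0, 0, 0, 0, 0.2], [0, 0, 0, 0, 0, 0, 0.2]],
  ],
)

```text
time_s: 22.25
ee_pos: [620.3, -150.4, 139.3]
ee_rot: [180.0, 0.0, -13.2]
force: [-0.1, -0.2, -2.3]
gripper_width: 64.9
gripper_force: 6.0
```

Request:
send_rows(
  targets=[
    [[0, 0, 0, 0, 0, 0, 0.2], [0, 0, 0, 0, 0, 0, 0.35], [0, 0, 0, 0, 0, 0, 0.5], [0, 0, 0, 0, 0, 0, 0.7], [0, 0, 0, 0, 0, 0, 1], [0, 0, 0, 0, 0, 0, 1], [0, 0, 0, 0, 0, 0, 1]],
  ],
  grip_force=28,
)

```text
time_s: 22.95
ee_pos: [620.7, -150.3, 139.9]
ee_rot: [-180.0, -0.1, -13.2]
force: [0.9, 0.2, 1.7]
gripper_width: 30.6
gripper_force: 28.0
```

Request:
send_rows(
  targets=[
    [[0, 0, 0, 0, 0, 0.01, 1], [0, 0, 0, 0, 0, 0.02, 1], [0, 0, 0, 0, 0, 0.04, 1], [0, 0, 0, 0, 0, 0.05, 1], [0, 0, 0, 0, 0, 0.1, 1], [0, 0, 0, 0, 0, 0.1, 1], [0, 0, 0, 0, 0, 0.03, 1], [0, 0, 0, 0, 0, 0, 1], [0, 0, 0, 0, 0, 0, 1], [0, 0, 0, 0, 0, 0, 1]],
  ],
)

```text
time_s: 23.95
ee_pos: [619.7, -150.3, 208.3]
ee_rot: [180.0, 0.1, -13.2]
force: [-0.3, 0.1, -2.1]
gripper_width: 30.5
gripper_force: 28.0
```

```bash
cat > held.py <<'E'
from h import *
def held(n=3):
    D=[];G=0
    for _ in range(n):
        im,d=optics.grab_frame("scene");D.append(d);G=G+im.astype(float).mean(2)
    s=env.state();e=s['ee_pos'];print(e,s['ee_rot'],s['force'],s['gripper_width'],s['time_s'])
    d=np.median(D,0);P=cloud('scene',d);G=G/n
    yaw=np.radians(s['ee_rot'][2]);R=np.array([[np.cos(yaw),np.sin(yaw)],[-np.sin(yaw),np.cos(yaw)]])
    L=np.concatenate([(P[...,:2]-e[:2])@R.T,P[...,2:]-e[2]+115],-1)
    m=(abs(L[...,2])<16)&(L[...,0]<12)&(L[...,0]>-75)&(abs(L[...,1])<36)
    return s,L[m],G[m],P[m]
E
python3 - <<'E'
from held import *
s,q,g,_=held()
k=g<75;print(k.sum(),len(q))
a=np.c_[q,g][k];print(np.round(a[np.argsort(a[:,0])]).astype(int).tolist())
for n in('circlip_mid','circlip_gap'):
    for r in optics.place_of('scene',n)[:2]:print(n,r['conf'],atz('scene',r['at'],s['ee_pos'][2]-115))
E
```

```text
[ 620.03157276 -150.33762461  208.66568823] [ 1.79993889e+02  9.85605239e-02 -1.32208650e+01] [-0.76480636  0.08219606 -2.31197942] 31.177132210768278 24.1
101 119
[[-42, -21, 2, 24], [-39, -21, 0, 16], [-37, -20, 0, 32], [-37, -23, 0, 16], [-37, -17, -1, 56], [-36, -21, 0, 21], [-34, -17, -4, 59], [-34, -23, 0, 16], [-33, -20, 2, 27], [-32, -19, -3, 21], [-32, -21, 1, 16], [-31, -23, -1, 16], [-29, -19, 1, 36], [-29, -22, 1, 22], [-29, -22, -3, 15], [-28, -19, -2, 17], [-28, -17, -3, 21], [-26, -22, 0, 24], [-25, -19, -3, 19], [-25, -16, -2, 35], [-24, -21, -2, 18], [-23, -19, 0, 23], [-23, -19, -4, 22], [-22, -17, -1, 22], [-21, -18, -8, 31], [-20, -19, -1, 19], [-19, -16, 1, 20], [-19, -17, -1, 24], [-19, -17, -6, 22], [-18, -14, 0, 37], [-17, -16, 0, 23], [-16, -14, -3, 33], [-16, -17, -2, 22], [-14, 18, -3, 35], [-14, -16, -2, 23], [-12, -14, -2, 52], [-12, -17, -1, 24], [-10, -16, -1, 50], [-10, 17, -9, 53], [-9, -18, -2, 22], [-8, 15, 4, 54], [-8, 15, 0, 47], [-8, -15, 5, 72], [-7, -16, -1, 44], [-7, -17, -5, 12], [-7, -13, 13, 65], [-6, 16, -8, 52], [-6, -15, 3, 68], [-6, 13,
[... 409 characters left out ...]
0, 16, -8, 51], [0, 13, 13, 64], [1, 15, -2, 56], [1, -12, 12, 52], [2, -16, -4, 44], [2, -13, 5, 70], [2, -10, 6, 51], [2, -13, 11, 60], [2, 14, 10, 74], [3, 14, 15, 62], [3, -18, -4, 33], [4, 16, 0, 52], [4, 16, -3, 44], [4, 19, -7, 16], [4, -15, -1, 48], [4, -13, 0, 65], [4, 18, -2, 39], [5, 17, 5, 66], [5, -14, -2, 57], [5, -17, -3, 51], [5, 20, -3, 44], [6, -18, -5, 38], [7, -15, -2, 55], [7, 18, -2, 28], [8, 21, -1, 72], [9, -17, -7, 33], [9, -17, -2, 37], [9, 19, -2, 64], [9, -15, -1, 52], [10, -15, -4, 32]]
circlip_mid 0.48 [ 629.41823725 -155.42835207   93.66568823]
circlip_mid 0.47 [603.01829049  29.54657216  93.66568823]
circlip_gap 0.51 [ 619.24230677 -152.70197935   93.66568823]
```

Ring is lifted, spread, roughly level, 36 mm towards -x of the TCP. Carry it to the axle, turning the pliers by 60° so the ring is visible to the scene camera.

Request:
send_rows(
  targets=[
    [[0, 0, 0, -0.005, 0.0712, 0, 1], [0, 0, 0.04, -0.0099, 0.1425, 0, 1], [0, 0, 0.0786, -0.0099, 0.1425, 0, 1], [0, 0, 0.0786, -0.0099, 0.1425, 0, 1], [0, 0, 0.0786, -0.0099, 0.1425, 0, 1], [0, 0, 0.0786, -0.0099, 0.1425, 0, 1], [0, 0, 0.0786, -0.0099, 0.1425, 0, 1], [0, 0, 0.0786, -0.0099, 0.1425, 0, 1], [0, 0, 0.0786, -0.0099, 0.1425, 0, 1], [0, 0, 0.0786, -0.005, 0.0712, 0, 1], [0, 0, 0, 0, 0, 0, 1], [0, 0, 0, 0, 0, -0.05, 1]],
  ],
)

```text
time_s: 25.4
ee_pos: [603.2, 106.5, 200.7]
ee_rot: [179.9, -0.1, 46.9]
force: [0.7, 0.0, -2.7]
gripper_width: 30.7
gripper_force: 28.0
```

Request:
send_rows(
  targets=[
    [[0, 0, 0, 0, 0, -0.03, 1], [0, 0, 0, 0, 0, 0, 1], [0, 0, 0, 0, 0, 0, 1]],
  ],
)

```text
time_s: 25.7
ee_pos: [602.5, 105.3, 193.1]
ee_rot: [-180.0, 0.0, 46.9]
force: [0.0, 1.0, -2.6]
gripper_width: 30.6
gripper_force: 28.0
```

```bash
cat > f.py <<'E'
from held import *
s,q,g,P=held()
k=(g<70)&(q[:,0]<-8)&(abs(q[:,2])<9);a=q[k];print(k.sum(),(abs(q[:,2])<9).sum())
r=np.hypot(a[:,0]+36.5,a[:,1]);b=a[(r>15)&(r<31)]
for p0 in([-36.5,0,23],):
    f=least_squares(lambda p:np.hypot(b[:,0]-p[0],b[:,1]-p[1])-p[2],p0,loss='soft_l1');print(f.x,np.abs(f.fun).mean(),len(b))
    f2=least_squares(lambda p:np.hypot(b[:,0]-p[0],b[:,1]-p[1])-23,p0[:2],loss='soft_l1');print('r23',f2.x)
A=np.c_[b[:,:2],np.ones(len(b))];c=np.linalg.lstsq(A,b[:,2],rcond=None)[0];print('plane deg',np.degrees(c[:2]),'z at centre',c@[f.x[0],f.x[1],1])
ang=np.degrees(np.arctan2(b[:,1],b[:,0]+36.5));print(np.histogram(ang,np.arange(-180,181,45))[0])
yaw=np.radians(s['ee_rot'][2]);R=np.array([[np.cos(yaw),-np.sin(yaw)],[np.sin(yaw),np.cos(yaw)]])
print('ring world',s['ee_pos'][:2]+R@f.x[:2],s['ee_pos'][:2]+R@f2.x)
E
python3 f.py
```

```text
[602.82292143 105.62620726 193.82365731] [ 1.79973733e+02 -2.48084602e-02  4.69108856e+01] [-0.21192111 -0.35773459 -2.7466223 ] 30.427226895635492 25.85
110 168
[-32.72431439   0.58026784  23.28039707] 1.5574348719771172 103
r23 [-32.9417319    0.56633584]
plane deg [-2.87262225  2.3092924 ] z at centre -0.5868908086954554
[15 15 16  9  6 19 14  9]
ring world [580.04403068  82.12430097] [579.90567959  81.95600525]
```

```bash
cat > f2.py <<'E'
from held import *
from scipy import ndimage
s,q,g,P=held(4)
e=s['ee_pos'];yaw=np.radians(s['ee_rot'][2]);R=np.array([[np.cos(yaw),-np.sin(yaw)],[np.sin(yaw),np.cos(yaw)]])
for cx in(-33,-36.5):
    k=(g<70)&(abs(q[:,2])<9);a=q[k];r=np.hypot(a[:,0]-cx,a[:,1]);an=np.degrees(np.arctan2(a[:,1],a[:,0]-cx))
    b=a[(r>15)&(r<31)&(abs(an)>55)]
    f=least_squares(lambda p:np.hypot(b[:,0]-p[0],b[:,1]-p[1])-p[2],[cx,0,23],loss='soft_l1').x
    f2=least_squares(lambda p:np.hypot(b[:,0]-p[0],b[:,1]-p[1])-23,[cx,0],loss='soft_l1').x;print(cx,f,f2,len(b))
# rectified image on ring mid plane, in local frame; radial profile about candidate centres
im,_=optics.grab_frame('scene');G=im.astype(np.float32).mean(2);np.save('sc.npy',im)
z=e[2]-115+1
xs=np.arange(-75,15,.5);ys=np.arange(-36,36,.5);A,B=np.meshgrid(xs,ys)
W=np.concatenate([np.stack([A,B],-1)@R.T+e[:2],np.full(A.shape+(1,),z)],-1)
p=proj('scene',W.reshape(-1,3)).reshape(A.shape+(2,)).astype(np.float32)
I=cv2.remap(G,p[...,0],p[...,1],cv2.INTER_LINEAR)
t=np.radians(np.arange(60,301,5))
def score(c,ri,ro):
    out=[]
    for rr in np.arange(ri,ro,.7):
        X=(c[0]+rr*np.cos(t)+75)/.5;Y=(c[1]+rr*np.sin(t)+36)/.5
        out.append(np.minimum(ndimage.map_coordinates(I,[Y,X],order=1),110))
    return np.mean(out)
best=sorted((score((x,y),21,25.5)-score((x,y),15,20)*.5-score((x,y),26.5,30)*.3,x,y) for x in np.arange(-42,-28,.5) for y in np.arange(-5,5.1,.5))[:5];print(np.round(best,2).tolist())
for yy in range(-30,31,5):
    print(yy,' '.join(f'{int(v):3d}' for v in I[int((yy+36)/.5),::5]))
print('x   ',' '.join(f'{int(v):3d}' for v in xs[::5]))
E
python3 f2.py
```

```text
[602.65531051 106.01415962 193.81337038] [ 1.79979702e+02 -2.06571690e-02  4.69576239e+01] [ 0.07933672 -0.1226573  -1.73600905] 30.76043508243376 26.05
-33 [-33.28577475   0.58228659  22.81529011] [-33.11256836   0.60432197] 81
-36.5 [-33.20063332   0.62720308  22.8751985 ] [-33.05974346   0.6499363 ] 76
[[-44.79, -34.0, 0.0], [-44.64, -33.5, 0.0], [-44.16, -33.5, 0.5], [-43.99, -34.0, 0.5], [-43.61, -34.5, 0.0]]
-30  19  47  49  43  44  51  56  59  60  61  61  61  63  63  61  61  58  68 113 111  57  93 169 181 174 176 180 181 180 178 179 178 148 110 116 144
-25   7  33  58  53  48  48  55  60  60  62  64  65  50  36  24  14  16  21  38  23  87 153 185 194 182 161 163 187 193 167 148 154 164 153 158 158
-20  66  35  25  53  69  58  58  61  62  55  32  16  15  18  20  28  30  24  21  21   5   3   7  36  50  19   6  25  33  29  15  10  28  87 141 155
-15  89  89  73  43  38  43  52  54  36  15  10  28  44  50  59  62  60  54  70 137 179 154 111  79  88  86  88 106  96  80  86  93  97 123 148 161
-10  79  85  90  86  89  79  57  33  16  12  65 108  60  52  58  61  50  56 106 170 185 18
[... 680 characters left out ...]
48  24  25  77 133 153 161 165 160 158 153 141 108  64  57  53  42  26  37  54  54  55  57  43  17  11  21  14
20  79  64  69  60  24   5  43 139 161 119  66   9   7  21  24  48  57  48  32  14   9   2  13  20  42  59  75  76  57  52  51  39  21  13  16  14
25  69  64  98 134 112 106 136 150 153 155 149 138 113  69  43  18   1  18  31  48  67 116 157 166 163 164 162 148 102  45  53  54  42  18  16  21
30  73  70  75  97  99 119 155 154 148 148 141 149 156 166 167 166 164 158 160 163 162 160 159 154 154 154 154 158 150 104  51  51  54  43  44  52
x    -75 -72 -70 -67 -65 -62 -60 -57 -55 -52 -50 -47 -45 -42 -40 -37 -35 -32 -30 -27 -25 -22 -20 -17 -15 -12 -10  -7  -5  -2   0   2   5   7  10  12
```

Request:
send_rows(
  targets=[
    [[0, 0, 0, -0.0105, -0.0085, 0, 1], [0, 0, 0, 0, 0, -0.03, 1], [0, 0, 0, 0, 0, -0.03, 1], [0, 0, 0, 0, 0, 0, 1], [0, 0, 0, 0, 0, 0, 1]],
  ],
)

```text
time_s: 26.6
ee_pos: [600.3, 104.4, 181.1]
ee_rot: [-180.0, 0.0, 47.0]
force: [-0.5, 0.6, -2.2]
gripper_width: 30.6
gripper_force: 28.0
```

```bash
python3 f2.py; python3 - <<'E'
from h import *
from workcell import env
im=np.load('sc.npy');G=im.astype(int).mean(2)
# column/row dump around axle top for ring hole & axle
p=proj('scene',[[577,79.6,58],[577,79.6,64]]);print(p)
x0,y0=int(p[0,0])-16,int(p[0,1])-14
for v in range(y0,y0+30):print(v,' '.join(f'{int(G[v,u]):3d}' for u in range(x0,x0+34)))
print('    ',' '.join(f'{u:3d}' for u in range(x0,x0+34)))
E
```

```text
[600.64695324 104.40499619 181.79472268] [ 1.79975321e+02 -2.28887633e-02  4.69734708e+01] [-0.22535772 -0.1842674  -1.81603341] 30.48558432012471 26.8
-33 [-33.11578792   0.82980674  22.75642909] [-32.86900621   0.88463478] 86
-36.5 [-32.97737186   0.75598249  22.93024367] [-32.90366151   0.77241528] 78
[[-36.5, -33.5, 0.5], [-36.44, -34.0, 0.0], [-36.41, -33.5, 0.0], [-36.23, -34.0, 0.5], [-35.61, -33.0, 0.5]]
-30  10   4  25  56  59  56  54  45  49  56  57  55  58  53  56  58  54  57  60  41  62 122  98  11  85 172 188 182 183 176 172 180 174 102  32  19
-25  14   2  27  52  48  45  54  55  56  58  60  59  50  39  30  19  17  22  23  23  59  89  56  60 163 172 161 179 201 171 167 182 190 136  83  39
-20  63  22   9  41  58  41  41  57  56  57  34  22  15  15  21  25  29  30  22  22  19  19  14  24  37  22  12  21  33  26   7  13  34  89 157 173
-15  87  75  34  22  41  54  55  52  38  23  19  23  35  50  60  63  64  60  57  59  55  43  54  87  91  91  74 111 105  84  79  96 104 112 139 151
-10  82  86  84  72  31  34  46  36  24  20  34  53  54  68  84  69  57  57  58  56  70 125 
[... 5078 characters left out ...]
221  82  85  85  76  28   0  13  45  69  58  57  53  60  59  56  50  47  57  67  59  58  54  62 112 141  97   9  13   0 126 192 180 175 177
222  83  88  90  69  24   0   6  13  45  62  56  52  54  55  60  60  59  54  56  48  54  71 108 143 117  34   2  12   0 118 187 176 173 176
223  84  84  89  95  67   0   4   9  22  53  61  67  52  57  56  50  56  54  57  53  95 148 156 102  32   1  10   0  16 120 185 177 178 177
224  82  82  89  85  67  29   1   7   3  12  44  59  66  64  62  58  62  56  63  59  98 117  49  15   9  13  10   0  84 166 183 172 177 176
     274 275 276 277 278 279 280 281 282 283 284 285 286 287 288 289 290 291 292 293 294 295 296 297 298 299 300 301 302 303 304 305 306 307
```

The numbers put the ring centre at pixel (290.8,206.9) against (290.6,207.0) for the axle, so it is centred. Lower it.

Request:
send_rows(
  targets=[
    [[0, 0, 0, 0, 0, -0.03, 1], [0, 0, 0, 0, 0, -0.03, 1], [0, 0, 0, 0, 0, -0.02, 1], [0, 0, 0, 0, 0, 0, 1], [0, 0, 0, 0, 0, 0, 1]],
  ],
)

```text
time_s: 27.35
ee_pos: [600.4, 104.0, 165.3]
ee_rot: [180.0, 0.0, 47.0]
force: [1.3, -1.5, -0.4]
gripper_width: 30.7
gripper_force: 28.0
```

```bash
cat > f3.py <<'E'
from h import *
F=[];E=[];Gs=0;D=[]
for _ in range(6):
    im,d=optics.grab_frame('scene');Gs=Gs+im.astype(float).mean(2);D.append(d);s=env.state();F.append(s['force']);E.append(s['ee_pos'])
print('F',np.mean(F,0),'E',np.mean(E,0),s['torque'])
e=np.mean(E,0);G=Gs/6;P=cloud('scene',np.median(D,0))
c=proj('scene',[[577,79.6,e[2]-115]])[0];print('target px',c)
x0,y0=int(c[0])-14,int(c[1])-12
for v in range(y0,y0+26):print(v,' '.join(f'{int(G[v,u]):3d}' for u in range(x0,x0+32)))
print('    ',' '.join(f'{u:3d}' for u in range(x0,x0+32)))
yaw=np.radians(47);R=np.array([[np.cos(yaw),np.sin(yaw)],[-np.sin(yaw),np.cos(yaw)]])
L=(P[...,:2]-[577,79.6])@R.T;r=np.hypot(L[...,0],L[...,1]);z=P[...,2]-e[2]+115
k=(G<45)&(r>19)&(r<30)&(abs(z)<8)&(abs(np.arctan2(L[...,1],L[...,0]))>1)
b=np.c_[L[k],z[k]];f=least_squares(lambda p:np.hypot(b[:,0]-p[0],b[:,1]-p[1])-23,[0,0],loss='soft_l1').x
print('ring offset local',f,'world',R.T@f,len(b));A=np.c_[b[:,:2],np.ones(len(b))];p=np.linalg.lstsq(A,b[:,2],rcond=None)[0];print('tilt deg',np.degrees(p[:2]),'z',p[2])
E
python3 f3.py
```

```text
F [ 0.23163942 -1.88824726 -2.07735192] E [600.41380916 104.10743746 165.59815281] [-0.60815016 -0.1265092   0.0542011 ]
target px [290.41337557 210.88761752]
198  64 118 167 163 161 157 152 155 151 147 140 144 149 156 155 156 155 154 155 155 154 161 134  58  52  51  38  47  53  37  16  94
199  91  95  61  95 140 158 150 148 147 146 147 147 152 152 153 154 152 151 153 156 152 157 133  60  43  47  45  15  15  16   6  42
200 117 124  17   0  50 129 150 138 147 148 152 156 158 155 153 151 153 152 152 153 157 164 127  42  55  46  23  17  20  16  13  24
201  97  43  24   4  27 131 190 189 183 162 156 165 165 165 160 158 153 157 155 160 162 154 102  45  55  50  27  16  20  20  14  20
202 163  64  14  13  43 144 191 191 192 199 187 127  77  76  95 120 142 167 165 165 140  93  77  50  54  60  41  13  16  18  10  20
203 137 182 122  72  81  76 144 207 167  59   0   1   4   3   5   1   1  18  27   6   1  33  56  54  57  57  49  25  13  12   7  71
204 139 203 207 165  79  84  66  21   0   6  10  12  12  13  12  12  11  10  10  11  10  32  53  55  53  54  47  38  28  37 118 173
205  74  73  74  
[... 2058 characters left out ...]
  50  26   2   0  80 163 178 175 178
221  90  74  27   4  16  46  65  61  54  54  58  62  58  48  51  57  64  59  53  47  67 119 146  99   7  13   1 128 197 180 177 178
222  89  73  25   1   4  15  44  64  61  55  57  57  58  59  57  61  54  52  52  49  97 150 115  29   8   9   1  35 128 180 176 177
223  88  92  68   0   2   4  23  53  63  63  59  55  53  56  53  56  53  56  57  57  99 111  31   6   8   6  16 130 192 179 177 177
     276 277 278 279 280 281 282 283 284 285 286 287 288 289 290 291 292 293 294 295 296 297 298 299 300 301 302 303 304 305 306 307
ring offset local [ 0.17244592 -0.41054319] world [ 0.41786012 -0.15387082] 80
tilt deg [-6.32519201  1.85613042] z 1.5068172780034306
```

Request:
send_rows(
  targets=[
    [[0, 0, 0, 0, -0.004, -0.02, 1], [0, 0, 0, 0, 0, -0.02, 1], [0, 0, 0, 0, 0, 0, 1], [0, 0, 0, 0, 0, 0, 1], [0, 0, 0, 0, 0, 0, 1]],
  ],
)

```text
time_s: 28.15
ee_pos: [600.4, 103.7, 157.5]
ee_rot: [-180.0, 0.0, 47.0]
force: [0.3, -1.1, -1.9]
gripper_width: 30.5
gripper_force: 28.0
```

Request:
send_rows(
  targets=[
    [[0, 0, 0, 0, 0, -0.02, 1], [0, 0, 0, 0, 0, -0.0175, 1], [0, 0, 0, 0, 0, 0, 1], [0, 0, 0, 0, 0, 0, 1], [0, 0, 0, 0, 0, 0, 1]],
  ],
)

```text
time_s: 28.65
ee_pos: [600.5, 103.7, 150.1]
ee_rot: [-180.0, -0.0, 47.0]
force: [-0.5, 0.6, -1.9]
gripper_width: 30.3
gripper_force: 28.0
```

```bash
python3 f3.py
```

```text
F [-0.05974794  0.07624452 -2.04756592] E [600.52480848 103.62773616 150.18261989] [-0.01223828 -0.08800691  0.01860393]
target px [290.23257673 214.51919612]
202  70  28   6  16  52  81  74 138 193 187 189 182 164 147 144 149 149 146 149 147 149 157 129  60  50  40  37  50  43  39  33 102
203  86  74 110 182 163  78  76 142 198 193 189 184 187 193 190 168 153 148 148 145 147 154 117  42  53  53  34  16  14  16   5  39
204  84  79 146 200 198 160  76  77  71  71  65 136 197 192 187 184 181 188 184 169 154 139  99  42  57  48  28  14  17  21  10  46
205  85  80 144 157  67  78  83  84  84  83  77  65  66  73  70 104 146 169 193 197 206 193 117  43  56  50  27  16  17  19   8  49
206  85  82  77  75  79  84  87  88  90  81  58  51  52  48  93 136  99  30 105 137  97 107  78  50  57  56  43  13  15  15   5  75
207  85  84  82  81  84  89  90  80  60  53  55  57  57  51  94 140 107  46  47  36  14  25  51  54  56  59  47  24  14   9  11  73
208  86  86  84  84  88  90  75  42  46  56  58  59  61  52  99 140 125  81  51  57  49  41  55  56  58  54  47  36  34  48 157 210
209  86  81  83  
[... 2056 characters left out ...]
12  11   8   0  84 168 183 177 179 178
225  86  88  91  68   0   4   6   2   7  29  53  64  60  66  65  62  60  63  65  53  17   7  15  11   7  16 129 190 179 179 179 178
226  84  83  88  83  47   1   3   5   4   5   3   4  19  24  38  37  27  18   4   0   5   6  13   5   0 127 197 180 176 177 178 177
227  85  83  84  91  74  25   3   5   8   9   6   6   5   3   5   0   4   8   8  10  10  14   5   0  86 167 185 177 177 176 177 175
     276 277 278 279 280 281 282 283 284 285 286 287 288 289 290 291 292 293 294 295 296 297 298 299 300 301 302 303 304 305 306 307
ring offset local [ 0.53644863 -0.1049684 ] world [0.44262611 0.32074542] 58
tilt deg [-2.93664069  3.90133738] z 2.0231958382832107
```

```bash
python3 - <<'E'
from h import *
D=[]
for _ in range(12):
    im,d=optics.grab_frame('scene');D.append(d)
P=cloud('scene',np.mean(D,0));Z=P[...,2]
for v in range(207,229):print(v,np.round(Z[v,282:300:2],0).astype(int),round(float(np.median(Z[v,286:294])),1))
s=env.state();print(s['ee_pos'],s['force'],s['time_s'])
E
```

```text
207 [12 12 58 57 57 58 58 53 38] 57.9
208 [ 12  54  58  58  58 145  58  58  33] 58.0
209 [13 57 57 57 57 58 58 58 30] 57.8
210 [38 57 58 58 57 59 58 57 25] 58.2
211 [39 55 59 58 58 58 57 57 21] 57.7
212 [39 56 57 59 57 56 58 56 25] 58.2
213 [ 38  55  59  58  59  58 145  56  27] 58.0
214 [ 39 138  56  58  57  58  57  53  23] 57.8
215 [40 47 54 56 57 57 56 50 21] 56.4
216 [38 44 50 53 55 54 53 48 17] 54.1
217 [40 30 47 50 52 50 47 43 13] 50.2
218 [124  38  43  45  46  47  45  30  36] 45.5
219 [25 39 40 43 43 42 32 30 35] 42.3
220 [26 36 37 38 33 32 30 36 34] 32.5
221 [ 25  26  37  37 125  36  36  35  25] 37.1
222 [ 22  25  26 123  36  37  34  31  26] 36.2
223 [ 19  25  26  24  32  32  22  25 113] 28.8
224 [20 21 26 25 27 26 26 25 21] 25.8
225 [ 20  20  21  25  25  24 113  20  20] 24.9
226 [109  20  20  19  20  20  20  20  19] 19.8
227 [16 19 19 20 21 20 21 20 19] 19.9
228 [12 18 20 20 20 21 22 19 18] 20.0
[600.45904972 103.56738174 150.07699128] [-0.74567849  0.47275753 -2.03945001] 29.55
```

Top face of the ring sits at about 37.5 mm (mid-plane 35 mm), tilt is about 4°, and there is no contact force. Handing in.

```bash
python3 -c "
from workcell import env
print(env.job_done())"
```

```text
the job is handed in; nothing more can be done
None
```

I handed the job in at about 29.6 s, but the hand-in returned no verdict. At hand-in both discs were stacked round the axle. The pliers held the ring spread at mid-groove: mid-plane about 35 mm up, less than 1 mm off the axis, tilted about 4°, and no contact force showing at the wrist.

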